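# Check a tin in the curing oven with the infrared thermometer

### The job

Take the temperature of the tin in the small curing oven: get the infrared thermometer out of its foam tray, lower the oven door, and with the thermometer's trigger pulled aim it straight in through the opening at the middle of the tin, the lens within 30 cm of it, and hold it still there for a good second. Then lay the thermometer flat on its side on the bare worktop, not in its tray, and shut the oven door fully. Do not drop the thermometer, and leave the tin and all other things on the bench where they stand.

Things in the scene. Friction and masses are not known exactly. Their poses are not given: they have to be found in the camera images.
- oven: small grey curing oven, 135 deep x 240 wide x 205 high, fixed. Origin: centre of its underside; x points from front to back, y to its left, z up; front plane at x = -67.5 mm. Chamber behind the door: 190 wide, 115 deep, from z = 100 (floor) to 180 mm (roof), open to the front. Control strip with two knobs (20 mm proud) below the door
- oven_door (a joint): the oven's door, hinged along its bottom edge: 0 = shut, 1.55 rad = lowered level towards the front (its inner face then looks up, at z = 85 mm). It may start a little ajar. Damped hinge: it stays put near shut and sinks slowly by itself once past about half a radian. Panel 226 wide, 105 high, 14 thick
- door_hinge (a point): centre of the door's hinge line, on the oven's front plane, 85 mm above the worktop; axes as the oven's. The hinge runs along its y
- door_handle (a point): centre of the door's round black handle bar, 13 mm thick, 130 mm long between its two brackets, along the oven's y. It is 147 mm from the hinge along the door and 35 mm out in front of the hinge plane: door shut, it stands at z = 232 mm, 42 mm above the panel's edge; door level, at z = 50 mm, 42 mm beyond the panel's edge. The fingers can straddle it from above at any door angle
- tin: round tin with a lid, 66 diameter x 60 high, 0.12 kg, standing upright on the chamber floor. Origin: centre of its underside
- tin_mid (a point): centre of that tin, 30 mm above its underside
- ir_gun: pistol-shaped infrared thermometer, 0.22 kg, 42 mm thick, lying on its side. Origin: on the underside as it lies, below the barrel's axis; x = measuring direction, z = up as it lies, handle towards -y. Barrel: x = -64 to 78, y = -22 to 22, z = 0 to 42 mm. Handle: 34 mm front to back, from (-22, -18) to (-45, -121) mm in x, y (0.22 rad lean), front face looks along (0.976, -0.218)
- ir_lens (a point): the lens at the front end of the barrel, at (78, 0, 21) mm of ir_gun; axes as ir_gun: it measures along its +x
- ir_grip (a point): middle of the handle at the height of the trigger, at (-30, -53, 21) mm of ir_gun; the trigger stands 8 mm proud of the handle's front face here and is 26 mm long, so handle and trigger together are 42 mm from back to front. Squeezing the handle from back to front here pulls the trigger
- ir_trigger (a joint): trigger of the thermometer: 0 = released, 0.0065 m = pulled right in (5 N)
- tray: foam-lined tray that holds the thermometer, 196 x 220 x 48 high, fixed. Origin: centre of its underside. The thermometer lies 6 mm above the worktop, its origin near (-12, 35) mm of the tray, its x along the tray's x. Foam is flush with the handle and the barrel's rear; only a finger recess from x = 6 to 56 mm of ir_gun leaves the barrel free, 38 mm or more on either side
- glue_bottle: orange bottle of glue, upright, 52 diameter x 190 high; origin under its centre
- tape_measure: tape measure, 39 (x) x 78 (y) x 68 high; origin under its centre
- oak_block: wooden offcut, 62 (x) x 110 (y) x 35 high; origin under its centre
- adapter: black power adapter, 50 (x) x 90 (y) x 32 high; origin under its centre
- red_tin: flat red tin, 88 (x) x 133 (y) x 36 high; origin under its centre
- screw_jar: glass jar on top of the red tin, 54 diameter x 58 high; origin under its centre

How it is judged:
On the way:
1. with the door lowered, the held thermometer measures the tin: trigger pulled, line of sight within 18 mm of the tin's middle, lens 5 to 34 cm from it, within 0.6 rad of straight in, still, for 1 s (value of joint oven_door above 1.2 rad and value of joint ir_trigger above 0.004 m and contact force between the fingers and ir_gun above 1 N and x of tin_mid in the frame of ir_lens between 0.05 and 0.34 m and y of tin_mid in the frame of ir_lens between -0.018 and 0.018 m and z of tin_mid in the frame of ir_lens between -0.018 and 0.018 m and angle between the x axis of ir_lens and the x axis of oven, either way round below 0.6 rad and linear speed of ir_gun below 0.03 m/s and angular speed of ir_gun below 0.2 rad/s), for 1 s.
At the end, for the whole second after the job is handed in: The oven door is shut (under 0.05 rad) and the thermometer lies flat on its side on the bare worktop itself (lens and grip centres no more than 24.5 mm above it, under 0.1 rad of tilt), released, its trigger out, at rest (value of joint oven_door below 0.05 rad and (angle between ir_gun's own z axis and vertical below 0.1 rad or angle between ir_gun's own z axis and vertical above 3.04 rad) and height (world z) of each of ir_lens, ir_grip below 0.0245 m and linear speed of ir_gun below 0.02 m/s and value of joint ir_trigger below 0.002 m); the robot touches nothing.
It fails at once if the tin in the oven is moved by more than 20 mm (distance of tin from where it was at the start of the episode above 0.02 m).
It fails at once if another thing on the bench is moved by more than 30 mm (distance of any of glue_bottle, tape_measure, oak_block, adapter, red_tin, screw_jar from where it was at the start of the episode above 0.03 m).
It fails at once if the thermometer is dropped (it falls from more than about 2.5 cm) (linear speed of ir_gun above 0.7 m/s and contact force between the fingers and ir_gun below 0.1 N).
It also fails if it takes over 72 s, if anything falls off the work surface, if the arm or the gripper's body presses on something with over 40 N, if the wrist force passes 120 N, or if a joint passes its speed limit or range.

### The arm

A 6-joint arm with a two-finger parallel gripper is mounted at the origin on the work surface; the furniture and walls round the work are solid. World frame = base frame: x ahead of the robot, y to its left, z up, the work surface at z = 0. Lengths are in m, angles in rad, forces in N, time in s.
With the tool pointing down it reaches from about 0.35 to 0.775 m from the base axis. Payload 7.3 kg.
Tool frame: the origin (TCP) lies at the very end of the fingers, on their centre line; the grasp point (between the pads) lies 19 mm behind it (arm.grip_depth is the distance from the TCP to the grasp point, in m); z points along the fingers, y is the line along which they close (so a half turn about z gives the same grasp; the last joint's range is limited). The gripper opens to 92 mm and grips with 3 to 60 N. Pads are 19 mm wide; open, the fingers measure 130 mm over their backs; the gripper's body (75 mm by 190 mm) begins 47 mm behind the grasp point.
Start: joints at [-1.372, 0.342, 1.524, -0, 1.275, -0.146], TCP at [0.177, -0.494, 0.227] pointing down, gripper open.
Joint ranges: [-2.53, 2.53], [-0.77, 2.02], [0.04, 2.7], [-1, 4.14], [0.28, 2.66], [-3.11, 3.11]. Speed limits (rad/s): [2.57, 2.57, 3.14, 3.14, 3.14, 3.14].

### API

Orientations are given as a 3x3 rotation matrix whose columns are the frame's x, y, z axes.
In Python, from workcell import arm gives the robot as it stands.
- The arm moves only by the tool apply_moves, never from a script. Its arguments are lists of equal length, an entry for each row: "translation": the shift along the tool's x, y, z normalised to -1 to 1, where 1 is 0.4 m, a list of three; "angular": the turn, a rotation vector about the tool's x, y, z normalised to -1 to 1, where 1 is 0.5 rad, a list of three; "grip": the opening, from 0 (shut) to 1 (fully open). In form: {"translation": [[tx, ty, tz], ...], "angular": [[wx, wy, wz], ...], "grip": [grip, ...]}. A call has exactly 10 rows; each row shifts and turns the commanded pose from where the row before left it, along the tool's axes as they then stand; what a row does not reach is not made up. A row lasts 1/12 s, in which the tool goes at most 41.7 mm and 7.16 degrees, less where a joint would pass 70% of its speed; a pose out of reach is approached as far as the arm can. A call with a number of a shift or a turn outside -1 to 1 is refused whole. A call with a gripper value outside its range is refused whole. The fingers move at their own pace and stop on an object; "force" is the grip in N (left out, the last holds). Time passes only in rows, so rows that do not move let the fingers close, or fill a call up. It gives the time, the measured TCP pose, the force, the opening and the grip force at its end, in the units of the state.
- arm.sense(): the state, without advancing time (a new reading comes with each control period).
- arm.snapshot(name): name is "scene" or "side" or "wrist"; returns a dict with "image" (420x560x3 uint8, blue, green, red), "z_map" (420x560 float32, m along the optical axis (not along the pixel's ray), 0 where there is no reading), "K" (3x3 intrinsics, pixels), "view" (4x4, takes a point from world to camera coordinates); the wrist camera has in their place "tool_from_camera" (4x4, takes a point from camera to tool coordinates, whose origin is the TCP and whose axes are the flange's). Camera axes: x right, y up, looking along -z (the intrinsics and any distortion apply to the point x, -y, -z); pixel columns grow to the right and rows downward; lengths in m; the calibration is good to about 2 mm. A picture is of the moment at which its call begins: read the wrist's pose just before it.
- arm.job_done(): hands the job in; it is judged then, once.
The state is a dict: "clock": time; "q": joint angles; "qd": joint speeds; "tau": joint torques, N m; "tcp_pos": TCP position; "ee_rot": TCP orientation; "contact_force": force on the tool from outside, world axes, zero at the start; "ft_torque": the same for the moment, N m; "opening": opening from 0.0 (shut) to 1.0 (fully open); "finger_force": force on a finger pad.
Only numpy, scipy, OpenCV 4.12 (cv2) and the standard library are available. Lean on these libraries where they do the work, as an engineer would, in place of code of your own. Each camera call takes 0.05 s, during which the arm holds its last target. There are 200 camera calls.

## Working session

There is one attempt and no reset: what is moved stays moved. The work goes in short steps, Python scripts to look and compute and a tool call to move; the robot and the scene stay as the last step left them, time stands still between calls to the robot, and variables do not carry over. Pictures are saved under pics/ and viewed, at most 10 in all, crops included, and the job is handed in when it is done.

Besides the shell and the picture viewer there is one more tool, called after "Call:" as name(argument=value, ...), one argument or row to a line, values as JSON. apply_moves: Moves the arm, as the interface text tells. Scaled input: -1 to 1 covers 0.4 m each way for a shift and 0.5 rad each way for a turn. Its arguments: {"type":"object","properties":{"translation":{"type":"array","items":{"type":"array","items":{"type":"number","minimum":-1,"maximum":1}}},"angular":{"type":"array","items":{"type":"array","items":{"type":"number","minimum":-1,"maximum":1}}},"grip":{"type":"array","items":{"type":"number"}},"force":{"type":"number"}},"required":["translation","angular","grip"]}

```bash
ls; mkdir -p pics; python3 - <<'E'
from workcell import arm
import cv2,numpy as np
s=arm.sense(); print({k:np.round(v,3).tolist() for k,v in s.items()})
for n in("scene","side"):
    d=arm.snapshot(n); cv2.imwrite(f"pics/{n}0.png",d["image"]); np.savez(f"{n}0.npz",**d)
    print(n,d["K"].tolist(),np.round(d["view"],3).tolist(), [k for k in d])
E
```

```text
pics
{'clock': 0.0, 'q': [-1.372, 0.343, 1.525, -0.0, 1.275, -0.146], 'qd': [0.001, 0.001, -0.0, -0.0, -0.0, -0.0], 'tau': [-0.001, -43.125, -24.422, 0.072, 0.056, -0.0], 'tcp_pos': [0.177, -0.494, 0.226], 'ee_rot': [[0.941, 0.338, -0.0], [0.338, -0.941, 0.002], [0.0, -0.002, -1.0]], 'contact_force': [0.291, -0.258, 0.791], 'ft_torque': [0.005, 0.006, -0.023], 'finger_force': 0.0, 'opening': 0.999}
scene [[470.3395398150157, 0.0, 278.54746545309655], [0.0, 470.3395398150157, 201.385484371122], [0.0, 0.0, 1.0]] [[-0.998, -0.066, 0.013, 0.45], [0.049, -0.581, 0.813, -0.17], [-0.046, 0.811, 0.583, -1.647], [0.0, 0.0, 0.0, 1.0]] ['image', 'z_map', 'K', 'view']
side [[482.0520703694826, 0.0, 274.5840139933942], [0.0, 482.0520703694826, 218.12802747911954], [0.0, 0.0, 1.0]] [[0.839, 0.544, -0.018, -0.372], [-0.341, 0.55, 0.762, 0.051], [0.425, -0.633, 0.647, -1.873], [0.0, 0.0, 0.0, 1.0]] ['image', 'z_map', 'K', 'view']
```

View pics/scene0.png

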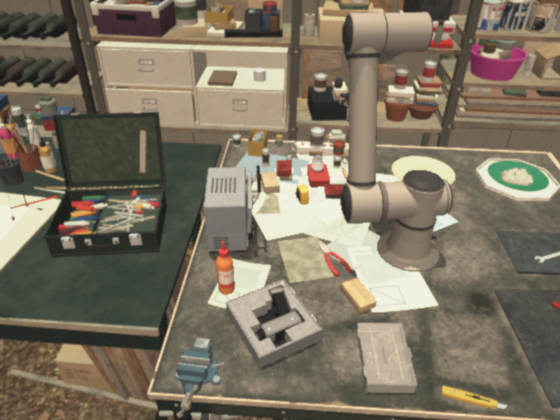

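View pics/side0.png

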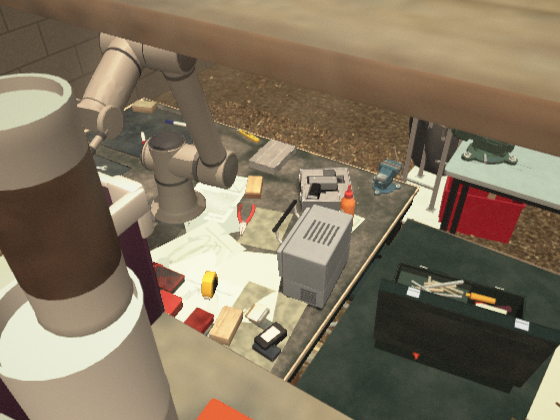

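```bash
cat > h.py <<'E'
import numpy as np,cv2
def cloud(d):
    z=d["z_map"];K=d["K"];v,u=np.nonzero(z>0);zz=z[v,u]
    P=np.c_[(u-K[0,2])*zz/K[0,0],-(v-K[1,2])*zz/K[1,1],-zz]
    V=d["view"];return (P-V[:3,3])@V[:3,:3],d["image"][v,u],u,v
def proj(d,P):
    c=np.atleast_2d(P)@d["view"][:3,:3].T+d["view"][:3,3];K=d["K"]
    return np.c_[K[0,0]*c[:,0]/-c[:,2]+K[0,2],-K[1,1]*c[:,1]/-c[:,2]+K[1,2]]
E
python3 - <<'E'
from h import *
ims=[]
tot=np.zeros((600,500),np.float32);col=np.zeros((600,500,3),np.uint8)
for n in("scene","side"):
    P,c,u,v=cloud(np.load(n+"0.npz"))
    m=(P[:,0]>.1)&(P[:,0]<.9)&(P[:,1]>-.5)&(P[:,1]<.6)&(P[:,2]<.4)
    P=P[m];c=c[m]; print(n,np.percentile(P[:,2],[1,5,25,50,75]))
    o=np.argsort(P[:,2])
    # top view: rows = x down from .95 ; cols = y left positive
    im=np.zeros((560,790,3),np.uint8)
    r=((.9-P[o,0])*700).astype(int);k=((.6-P[o,1])*700).astype(int)
    im=np.zeros((562,772,3),np.uint8)
    for dr in(0,1):
        for dk in (0,1): im[np.minimum(r+dr,561),np.minimum(k+dk,771)]=c[o]
    for i in range(1,8): cv2.line(im,(0,int((.9-.1*i-.0)*700)),(8,int((.9-.1*i)*700)),(0,255,0),1)
    cv2.imwrite(f"pics/top_{n}.png",im)
ims=[cv2.resize(cv2.imread(f"pics/top_{n}.png"),(565,412)) for n in("scene","side")]
d=cv2.imread("pics/scene0.png"); e=cv2.imread("pics/side0.png")
a=cv2.resize(d[150:400,170:420],(400,400),interpolation=3)
b=cv2.resize(e[160:360,140:390],(400,320),interpolation=3)
out=np.zeros((400,800,3),np.uint8);out[:,:400]=a;out[:320,400:]=b
cv2.imwrite("pics/crops.png",out)
E
```

```text
scene [-0.25435802 -0.0476211  -0.0018326   0.00134954  0.03610172]
side [-6.38897095e-01 -1.04933988e-02 -4.27076145e-03 -4.12585923e-04
  3.47967867e-02]
```

View pics/crops.png

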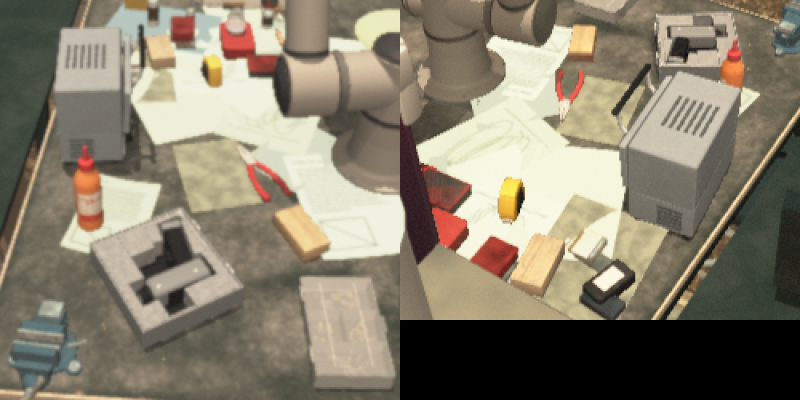

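View pics/top_scene.png

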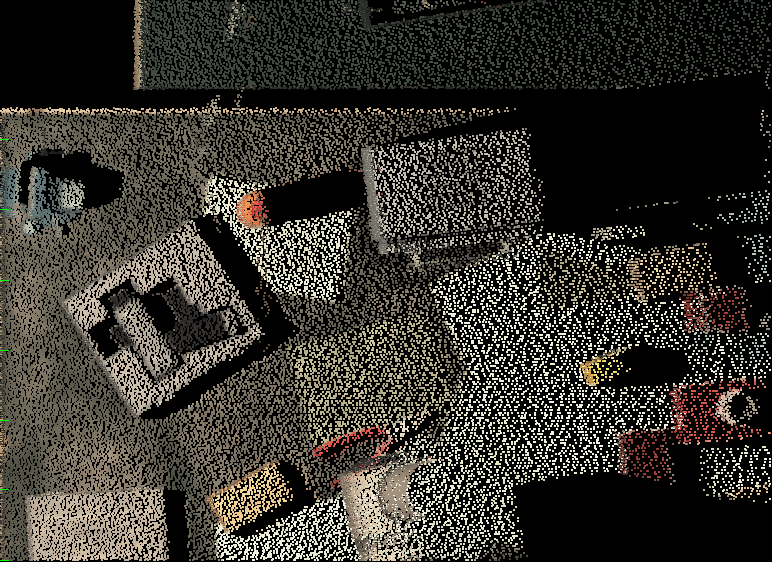

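```bash
python3 - <<'E'
from h import *
D={n:np.load(n+"0.npz") for n in("scene","side")}
C={n:cloud(D[n]) for n in D}
def rect(P,name):
    r=cv2.minAreaRect((P[:,:2]*1000).astype(np.float32)); print(name,len(P),np.round(r[0],1),np.round(r[1],1),round(r[2],1),np.round(cv2.boxPoints(r)).tolist())
for n in C:
    P=C[n][0]
    R=lambda x0,x1,y0,y1,z0,z1:P[(P[:,0]>x0)&(P[:,0]<x1)&(P[:,1]>y0)&(P[:,1]<y1)&(P[:,2]>z0)&(P[:,2]<z1)]
    rect(R(.5,.75,-.25,.12,.195,.215),n+" oventop"); print(np.median(R(.5,.75,-.25,.12,.195,.215)[:,2]))
    rect(R(.28,.62,.18,.55,.042,.056),n+" tray"); print(np.median(R(.28,.62,.18,.55,.042,.056)[:,2]))
    b=R(.45,.60,-.15,.05,.222,.26); rect(b,n+" bar"); print(b.mean(0) if len(b) else 0)
    g=R(.53,.65,.18,.3,.06,.2); 
    if len(g): rect(g,n+" glue")
    print("flat heights", [ (x,y,np.round(np.percentile(R(x,x+.05,y,y+.05,-.02,.08)[:,2],[50,97]),3).tolist()) for x in(.25,.3,.35,.4,.45,.5) for y in(.05,.1,.15,.2) if len(R(x,x+.05,y,y+.05,-.02,.08))>5])
    for nm,(a,b_,c,d_) in dict(oak=(.12,.28,.15,.32),tape=(.33,.43,-.3,-.2)).items():
        q=R(a,b_,c,d_,.02,.1)
        if len(q): rect(q,n+nm)
E
```

```text
scene oventop 1669 [615.6 -50.8] [179.9 250.7] 7.3 [[510.0, 62.0], [542.0, -187.0], [721.0, -164.0], [689.0, 85.0]]
0.20502329803113684
scene tray 3380 [459.5 369.2] [299.2 285. ] 4.3 [[300.0, 500.0], [321.0, 216.0], [619.0, 238.0], [598.0, 522.0]]
0.04634317157753572
scene bar 105 [526.7 -62.3] [ 12.8 161.6] 7.4 [[510.0, 17.0], [531.0, -143.0], [543.0, -142.0], [523.0, 19.0]]
[ 0.52571833 -0.05187658  0.2341888 ]
scene glue 486 [599.8 239.2] [51.5 40.2] 17.0 [[569.0, 251.0], [581.0, 212.0], [630.0, 228.0], [619.0, 266.0]]
flat heights [(0.25, 0.05, [0.003, 0.016]), (0.25, 0.1, [0.003, 0.015]), (0.25, 0.15, [0.0, 0.006]), (0.25, 0.2, [-0.0, 0.003]), (0.3, 0.05, [0.001, 0.005]), (0.3, 0.1, [0.001, 0.005]), (0.3, 0.15, [0.001, 0.005]), (0.3, 0.2, [0.0, 0.004]), (0.35, 0.05, [0.001, 0.005]), (0.35, 0.1, [0.001, 0.005]), (0.35, 0.15, [0.0, 0.005]), (0.35, 0.2, [-0.0, 0.004]), (0.4, 0.05, [0.0, 0.006]), (0.4, 0.1, [-0.0, 0.004]), (0.4, 0.15, [0.0, 0.005]), (0.4, 0.2, [0.046, 0.051]), (0.45, 0.05, [-0.0, 0.004]), (0.45, 0.1, [0.001, 0.008]), (0.45, 0.15, [0.001, 0.005]), (0.45, 0.2, [-0.0,
[... 912 characters left out ...]
(0.25, 0.1, [0.001, 0.013]), (0.25, 0.15, [-0.002, 0.003]), (0.25, 0.2, [-0.003, 0.002]), (0.3, 0.05, [-0.001, 0.004]), (0.3, 0.1, [-0.001, 0.005]), (0.3, 0.15, [-0.003, 0.002]), (0.3, 0.2, [-0.002, 0.002]), (0.35, 0.05, [-0.002, 0.003]), (0.35, 0.1, [-0.002, 0.003]), (0.35, 0.15, [-0.001, 0.003]), (0.35, 0.2, [-0.002, 0.037]), (0.4, 0.05, [-0.002, 0.003]), (0.4, 0.1, [-0.001, 0.002]), (0.4, 0.15, [-0.002, 0.003]), (0.4, 0.2, [0.026, 0.047]), (0.45, 0.2, [0.041, 0.048])]
sideoak 271 [191.8 234.2] [ 60.9 120.2] 28.2 [[137.0, 273.0], [193.0, 167.0], [247.0, 196.0], [190.0, 302.0]]
sidetape 227 [ 379.1 -275.7] [36.3 63.6] 23.4 [[350.0, -254.0], [375.0, -312.0], [408.0, -298.0], [383.0, -239.0]]
```

```bash
python3 - <<'E'
from h import *
from scipy.optimize import minimize
def edges(v,mn=0.35,b=.002):
    h,e=np.histogram(v,np.arange(v.min()-b,v.max()+2*b,b)); t=np.median(h[h>np.percentile(h,40)])*mn
    i=np.nonzero(h>t)[0]; return e[i[0]],e[i[-1]+1]
def fit(P,yaws):
    best=None
    for a in yaws:
        u=P[:,0]*np.cos(a)+P[:,1]*np.sin(a); v=-P[:,0]*np.sin(a)+P[:,1]*np.cos(a)
        s=sum(-np.sum(np.square(np.histogram(w,np.arange(-1,1,.003))[0].astype(float)).clip(0)) for w in(u,v))
        # sharpness: gradient energy
        s=-sum(np.sum(np.diff(np.histogram(w,np.arange(-1,1,.003))[0].astype(float))**2) for w in (u,v))
        if best is None or s<best[0]: best=(s,a,edges(u),edges(v))
    _,a,eu,ev=best; c=np.array([sum(eu)/2,sum(ev)/2]);
    xy=[c[0]*np.cos(a)-c[1]*np.sin(a),c[0]*np.sin(a)+c[1]*np.cos(a)]
    return a,np.ptp(eu),np.ptp(ev),xy
for n in("scene","side"):
    P=cloud(np.load(n+"0.npz"))[0]
    R=lambda x0,x1,y0,y1,z0,z1:P[(P[:,0]>x0)&(P[:,0]<x1)&(P[:,1]>y0)&(P[:,1]<y1)&(P[:,2]>z0)&(P[:,2]<z1)]
    print(n,"oven",np.round(np.hstack(fit(R(.5,.75,-.25,.12,.198,.212),np.arange(.08,.18,.005))),4))
    print(n,"tray",np.round(np.hstack(fit(R(.28,.62,.18,.53,.040,.054),np.arange(.45,.75,.005))),4))
    b=R(.47,.60,-.16,.06,.224,.245); a=.126
    u=b[:,0]*np.cos(a)+b[:,1]*np.sin(a); v=-b[:,0]*np.sin(a)+b[:,1]*np.cos(a)
    print("bar u,v",np.percentile(u,[5,50,95]),np.percentile(v,[0,2,98,100]),np.median(b[:,2]),b[:,2].max())
    for z0 in (.01,.05,.1,.15,.19):   # front and side faces
        q=R(.45,.75,-.25,.12,z0,z0+.03);u=q[:,0]*np.cos(a)+q[:,1]*np.sin(a); v=-q[:,0]*np.sin(a)+q[:,1]*np.cos(a)
        print(z0,np.round(np.percentile(u,[1,3,50,99]),3),np.round(np.percentile(v,[1,50,99]),3))
E
```

```text
scene oven [ 0.125   0.134   0.236   0.6378 -0.0433]
scene tray [0.575  0.198  0.29   0.4646 0.3404]
bar u,v [0.50927562 0.51486174 0.52076376] [-0.20874769 -0.20192929 -0.04825051 -0.04717946] 0.234339487651473 0.24053364978769742
0.01 [0.533 0.537 0.61  0.692] [-0.318 -0.01  -0.003]
0.05 [0.54  0.543 0.615 0.692] [-0.1   -0.009 -0.003]
0.1 [0.546 0.55  0.613 0.692] [-0.208 -0.01  -0.003]
0.15 [0.534 0.538 0.616 0.693] [-0.213 -0.009 -0.003]
0.19 [0.522 0.545 0.622 0.692] [-0.241 -0.104 -0.006]
side oven [ 0.105   0.134   0.24    0.642  -0.0559]
side tray [0.53   0.2    0.234  0.4455 0.3602]
bar u,v [0.51014019 0.51747657 0.52154313] [-0.21584022 -0.21222911 -0.06134602 -0.05683885] 0.23222619267662958 0.2377888553980731
0.01 [0.564 0.57  0.664 0.696] [-0.257 -0.251 -0.03 ]
0.05 [0.564 0.568 0.664 0.695] [-0.257 -0.251 -0.027]
0.1 [0.546 0.551 0.654 0.695] [-0.256 -0.25  -0.028]
0.15 [0.542 0.547 0.656 0.695] [-0.256 -0.25  -0.028]
0.19 [0.522 0.561 0.63  0.695] [-0.254 -0.152 -0.019]
```

Call:
apply_moves(
  translation=[
    [0,0,-0.02],
    [0,0,-0.02],
    [0,0,-0.02],
    [0,0,-0.02],
    [0,0,-0.02],
    [0,0,-0.02],
    [0,0,-0.02],
    [0,0,-0.02],
    [0,0,-0.02],
    [0,0,-0.02],
  ],
  angular=[
    [0,0,-0.245],
    [0,0,-0.245],
    [0,0,-0.245],
    [0,0,-0.245],
    [0,0,-0.245],
    [0,0,-0.245],
    [0,0,-0.245],
    [0,0,-0.245],
    [0,0,-0.245],
    [0,0,-0.245],
  ],
  grip=[0.45,0.45,0.45,0.45,0.45,0.45,0.45,0.45,0.45,0.45],
  force=20,
)

```text
clock: 0.93
tcp_pos: [0.1774, -0.4939, 0.3067]
ee_rot: [[-0.005, 1.0, -0.0], [1.0, 0.005, 0.001], [0.001, -0.0, -1.0]]
contact_force: [0.2, -0.3, -1.1]
opening: 0.45
finger_force: 0.0
```

```bash
cat >> h.py <<'E'
from scipy.spatial.transform import Rotation as Ro
def Rd(phi):
    c,s=np.cos(phi),np.sin(phi); return np.array([[-s,c,0],[c,s,0],[0,0,-1.]])
def go(*wps):
    """wps: (pos,phi): print total shift (tool units, in the target's axes: turn first) and turn units from current / previous waypoint"""
    from workcell import arm
    s=arm.sense(); p=np.array(s["tcp_pos"]);R=np.array(s["ee_rot"])
    print("t",round(s["clock"],2),"tcp",np.round(p,4),"phi",round(np.arctan2(R[1,1],R[0,1]),4),"z",np.round(R[:,2],3),"open",round(s["opening"],3),"ff",round(s["finger_force"],1),"F",np.round(s["contact_force"],1),"q",np.round(s["q"],2))
    for q,phi in wps:
        q=np.array(q,float);T=Rd(phi)
        rv=Ro.from_matrix(R.T@T).as_rotvec()/.5; d=T.T@(q-p)/.4
        print("turn",np.round(rv,3),"shift",np.round(d,3),"rows>=",round(np.linalg.norm(d)*.4/.0417,1),round(np.linalg.norm(rv)*.5/.125,1))
        p,R=q,T
A=.126;O=np.array([.6373,-.0493,0]);ex=np.array([np.cos(A),np.sin(A),0]);ey=np.array([-np.sin(A),np.cos(A),0])
def ov(x,y,z): return O+x*ex+y*ey+np.array([0,0,z])
def bar(th): # handle bar centre at door angle
    return ov(-.0675-.147*np.sin(th)-.035*np.cos(th),0,.085+.147*np.cos(th)-.035*np.sin(th))
E
python3 -c "
from h import *
print(bar(0),bar(.05),bar(1.55))
go((bar(.05)+[0,0,.07],.126))"
```

```text
[ 0.53561257 -0.06218085  0.232     ] [ 0.52836727 -0.06309862  0.23006702] [ 0.42380994 -0.07634301  0.05306441]
t 0.93 tcp [ 0.1774 -0.4939  0.3067] phi 0.005 z [-0.     0.001 -1.   ] open 0.45 ff 0.0 F [ 0.2 -0.3 -1.1] q [-1.37  0.29  1.37  0.    1.48 -1.38]
turn [-0.    -0.002 -0.242] shift [0.958 1.006 0.017] rows>= 13.3 1.0
```

Call:
apply_moves(
  translation=[
    [0,0,0],
    [0.064,0.067,0],
    [0.064,0.067,0],
    [0.064,0.067,0],
    [0.064,0.067,0],
    [0.064,0.067,0],
    [0.064,0.067,0],
    [0.064,0.067,0],
    [0.064,0.067,0],
    [0.064,0.067,0],
  ],
  angular=[
    [0,0,-0.242],
    [0,0,0],
    [0,0,0],
    [0,0,0],
    [0,0,0],
    [0,0,0],
    [0,0,0],
    [0,0,0],
    [0,0,0],
    [0,0,0],
  ],
  grip=[0.45,0.45,0.45,0.45,0.45,0.45,0.45,0.45,0.45,0.45],
)

```text
clock: 1.77
tcp_pos: [0.39, -0.2348, 0.3065]
ee_rot: [[-0.12, 0.993, -0.0], [0.993, 0.12, 0.0], [0.0, -0.0, -1.0]]
contact_force: [0.6, -0.9, -0.5]
opening: 0.449
finger_force: 0.0
```

Call:
apply_moves(
  translation=[
    [0.064,0.067,0],
    [0.064,0.067,0],
    [0.064,0.067,0],
    [0.064,0.067,0],
    [0.064,0.067,0],
    [0.064,0.067,0],
    [0,0,0.017],
    [0,0,0],
    [0,0,0],
    [0,0,0],
  ],
  angular=[
    [0,0,0],
    [0,0,0],
    [0,0,0],
    [0,0,0],
    [0,0,0],
    [0,0,0],
    [0,0,0],
    [0,0,0],
    [0,0,0],
    [0,0,0],
  ],
  grip=[0.45,0.45,0.45,0.45,0.45,0.45,0.45,0.45,0.45,0.45],
)

```text
clock: 2.6
tcp_pos: [0.5301, -0.0656, 0.2999]
ee_rot: [[-0.119, 0.993, -0.001], [0.993, 0.119, -0.0], [-0.0, -0.001, -1.0]]
contact_force: [-0.6, -0.3, 0.9]
opening: 0.449
finger_force: 0.0
```

```bash
cat >> h.py <<'E'
def wcloud(name):
    from workcell import arm
    s=arm.sense(); d=arm.snapshot("wrist"); cv2.imwrite(f"pics/{name}.png",d["image"])
    T=d["tool_from_camera"];z=d["z_map"];K=d["K"];v,u=np.nonzero(z>0);zz=z[v,u]
    P=np.c_[(u-K[0,2])*zz/K[0,0],-(v-K[1,2])*zz/K[1,1],-zz]@T[:3,:3].T+T[:3,3]
    W=P@np.array(s["ee_rot"]).T+s["tcp_pos"]
    np.savez(name+".npz",W=W,u=u,v=v,c=d["image"][v,u]); return W,d["image"][v,u],u,v
E
python3 - <<'E'
from h import *
go((bar(.05)+[0,0,-.012],.126))
W,c,u,v=wcloud("w1")
L=(W-O)@np.c_[ex,ey,[0,0,1]]
b=L[(L[:,2]>.218)&(L[:,2]<.25)&(L[:,0]<-.08)&(abs(L[:,1])<.06)]
print(len(b),np.percentile(b,[2,50,98],axis=0) if len(b) else 0)
b=L[(L[:,2]>.218)&(L[:,2]<.25)&(L[:,0]<-.08)]; print(np.percentile(b[:,1],[0,1,99,100]) if len(b) else 0)
E
```

```text
t 2.6 tcp [ 0.5301 -0.0656  0.2999] phi 0.119 z [-0.001 -0.    -1.   ] open 0.449 ff 0.0 F [-0.6 -0.3  0.9] q [-0.27  0.31  1.36 -0.    1.47 -0.39]
turn [-0.001  0.    -0.014] shift [ 0.007 -0.003  0.205] rows>= 2.0 0.1
2499 [[-0.11713347 -0.05690926  0.22996149]
 [-0.11076622  0.00682258  0.23454776]
 [-0.10460464  0.05815754  0.23653906]]
[-0.06607272 -0.05886489  0.07806407  0.08008195]
```

Call:
apply_moves(
  translation=[
    [0.003,-0.002,0.068],
    [0.003,-0.002,0.068],
    [0,0,0.068],
    [0,0,0],
    [0,0,0],
    [0,0,0],
    [0,-0.0216,0.0094],
    [0,-0.0216,0.0094],
    [0,-0.0216,0.0094],
    [0,-0.0216,0.0094],
  ],
  angular=[
    [0,0,-0.014],
    [0,0,0],
    [0,0,0],
    [0,0,0],
    [0,0,0],
    [0,0,0],
    [0,0,0],
    [0,0,0],
    [0,0,0],
    [0,0,0],
  ],
  grip=[0.45,0.45,0.45,0.2,0.2,0.2,0.2,0.2,0.2,0.2],
  force=10,
)

```text
clock: 3.48
tcp_pos: [0.4958, -0.0676, 0.2057]
ee_rot: [[-0.126, 0.992, 0.005], [0.992, 0.126, -0.002], [-0.002, 0.005, -1.0]]
contact_force: [2.4, -0.4, -1.6]
opening: 0.199
finger_force: 1.0
```

```bash
python3 -c "
from h import *
go((bar(.3)+[0,0,-.012],.126))"
```

```text
t 3.48 tcp [ 0.4958 -0.0676  0.2057] phi 0.1266 z [ 0.005 -0.002 -1.   ] open 0.199 ff 1.0 F [ 2.4 -0.4 -1.6] q [-0.29  0.31  1.63  0.    1.19 -0.42]
turn [0.01  0.004 0.001] shift [ 0.001 -0.004  0.006] rows>= 0.1 0.0
```

Call:
apply_moves(
  translation=[
    [0,-0.0186,0.0145],
    [0,-0.0186,0.0145],
    [0,-0.0186,0.0145],
    [0,-0.0186,0.0145],
    [0,-0.0145,0.0185],
    [0,-0.0145,0.0185],
    [0,-0.0145,0.0185],
    [0,-0.0145,0.0185],
    [0,-0.008,0.017],
    [0,-0.008,0.017],
  ],
  angular=[
    [0,0,0],
    [0,0,0],
    [0,0,0],
    [0,0,0],
    [0,0,0],
    [0,0,0],
    [0,0,0],
    [0,0,0],
    [0,0,0],
    [0,0,0],
  ],
  grip=[0.2,0.2,0.2,0.2,0.2,0.2,0.2,0.2,0.2,0.2],
)

```text
clock: 4.32
tcp_pos: [0.435, -0.0745, 0.1362]
ee_rot: [[-0.127, 0.992, -0.001], [0.992, 0.127, 0.0], [0.0, -0.001, -1.0]]
contact_force: [-0.5, -0.0, -0.6]
opening: 0.2
finger_force: 0.0
```

Call:
apply_moves(
  translation=[
    [0,-0.008,0.017],
    [0,-0.008,0.017],
    [0,0,0],
    [0,0,0],
    [0,0,-0.05],
    [0,0,-0.08],
    [0,0,-0.1],
    [0,0,-0.1],
    [0,0,-0.1],
    [0,0,-0.1],
  ],
  angular=[
    [0,0,0],
    [0,0,0],
    [0,0,0],
    [0,0,0],
    [0,0,0],
    [0,0,0],
    [0,0,0],
    [0,0,0],
    [0,0,0],
    [0,0,0],
  ],
  grip=[0.2,0.2,0.4,0.4,0.5,0.5,0.7,0.7,0.7,0.7],
)

```text
clock: 5.15
tcp_pos: [0.429, -0.075, 0.3379]
ee_rot: [[-0.127, 0.992, 0.001], [0.992, 0.127, -0.0], [-0.001, 0.001, -1.0]]
contact_force: [2.2, 0.0, -0.1]
opening: 0.687
finger_force: 0.0
```

```bash
python3 - <<'E'
from h import *
from workcell import arm
go(((.44,.33,.30),-.97))
for n in("scene","side"):
    d=arm.snapshot(n); np.savez(n+"1.npz",**d)
d=np.load("side1.npz")
P=cloud(d)[0];L=(P-O)@np.c_[ex,ey,[0,0,1]]
m=(L[:,0]>-.25)&(L[:,0]<-.08)&(abs(L[:,1])<.11)&(L[:,2]>.02)&(L[:,2]<.3)
for x in np.arange(-.25,-.08,.02):
    q=L[m&(L[:,0]>x)&(L[:,0]<x+.02)]
    if len(q): print(round(x,2),len(q),np.round(np.percentile(q[:,2],[10,50,90]),3))
cv2.imwrite("pics/side1.png",d["image"])
E
```

```text
t 5.15 tcp [ 0.429  -0.075   0.3379] phi 0.1272 z [ 0.001 -0.    -1.   ] open 0.687 ff 0.0 F [ 2.2  0.  -0.1] q [-0.35  0.1   1.53 -0.    1.51 -0.48]
turn [ 0.003 -0.     2.194] shift [ 0.595 -0.82   0.095] rows>= 9.8 8.8
-0.23 103 [0.054 0.058 0.062]
-0.21 70 [0.052 0.057 0.061]
-0.19 25 [0.056 0.082 0.086]
-0.17 280 [0.083 0.086 0.089]
-0.15 309 [0.08  0.084 0.087]
-0.13 220 [0.079 0.083 0.086]
-0.11 86 [0.079 0.082 0.087]
-0.09 19 [0.081 0.084 0.086]
```

Call:
apply_moves(
  translation=[
    [0,0,0],
    [0,0,0],
    [0,0,0],
    [0,0,0],
    [0,0,0],
    [0,0,0],
    [0,0,0],
    [0,0,0],
    [0,0,0],
    [0.054,-0.075,0.008],
  ],
  angular=[
    [0,0,0.244],
    [0,0,0.244],
    [0,0,0.244],
    [0,0,0.244],
    [0,0,0.244],
    [0,0,0.244],
    [0,0,0.244],
    [0,0,0.244],
    [0,0,0.242],
    [0,0,0],
  ],
  grip=[0.7,0.7,0.7,0.7,0.7,0.7,0.7,0.7,0.7,0.7],
)

```text
clock: 6.08
tcp_pos: [0.4308, -0.0421, 0.332]
ee_rot: [[0.832, 0.555, 0.001], [0.555, -0.832, -0.003], [-0.001, 0.003, -1.0]]
contact_force: [1.0, -0.6, 0.9]
opening: 0.702
finger_force: 0.0
```

Call:
apply_moves(
  translation=[
    [0.06,-0.083,0.01],
    [0.06,-0.083,0.01],
    [0.06,-0.083,0.01],
    [0.06,-0.083,0.01],
    [0.06,-0.083,0.01],
    [0.06,-0.083,0.01],
    [0.06,-0.083,0.01],
    [0.06,-0.083,0.01],
    [0.06,-0.083,0.01],
    [0,0,0],
  ],
  angular=[
    [0,0,0],
    [0,0,0],
    [0,0,0],
    [0,0,0],
    [0,0,0],
    [0,0,0],
    [0,0,0],
    [0,0,0],
    [0,0,0],
    [0,0,0],
  ],
  grip=[0.7,0.7,0.7,0.7,0.7,0.7,0.7,0.7,0.7,0.7],
)

```text
clock: 6.92
tcp_pos: [0.438, 0.3364, 0.2939]
ee_rot: [[0.822, 0.57, -0.002], [0.57, -0.822, 0.002], [-0.001, -0.003, -1.0]]
contact_force: [-2.3, -0.5, -0.4]
opening: 0.698
finger_force: 0.0
```

```bash
python3 - <<'E'
from h import *
go()
W,c,u,v=wcloud("w2")
im=cv2.imread("pics/w2.png"); print(np.percentile(W,[1,50,99],axis=0))
# orthographic top view at 2.2 px/mm-ish : x up, y left ; centre .46,.34
o=np.argsort(W[:,2]); r=((.62-W[o,0])*1000).astype(int);k=((.50-W[o,1])*1000).astype(int)
top=np.zeros((320,320,3),np.uint8);hm=np.zeros((320,320),np.float32)
m=(r>=0)&(r<319)&(k>=0)&(k<319)
for a in(0,1):
    for b in(0,1): top[r[m]+a,k[m]+b]=c[o][m]; hm[r[m]+a,k[m]+b]=W[o,2][m]
hc=cv2.applyColorMap((np.clip(hm,0,.06)/.06*255).astype(np.uint8),cv2.COLORMAP_JET)
out=cv2.resize(np.hstack([top,hc]),(800,400)); cv2.imwrite("pics/w2top.png",out); np.savez("w2top.npz",hm=hm)
E
```

```text
t 6.92 tcp [0.438  0.3364 0.2939] phi -0.9644 z [-0.002  0.002 -1.   ] open 0.698 ff 0.0 F [-2.3 -0.5 -0.4] q [0.51 0.35 1.32 0.   1.47 1.48]
[[-0.31161763  0.02303086 -0.76193885]
 [ 0.46291905  0.35002808  0.03035709]
 [ 0.7995798   1.25078434  0.40759955]]
```

View pics/w2top.png

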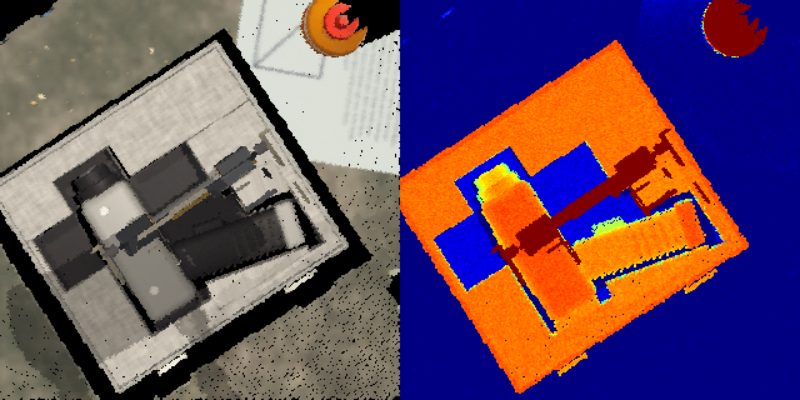

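```bash
python3 - <<'E'
from h import *
d=np.load("w2.npz");W=d["W"]
hi=W[(W[:,2]>.035)&(W[:,2]<.058)&(W[:,0]>.28)&(W[:,0]<.62)&(W[:,1]>.2)&(W[:,1]<.55)]
# tray outline by hull of top points
r=cv2.minAreaRect((hi[:,:2]*1000).astype(np.float32));print(np.round(r[0],1),np.round(r[1],1),r[2])
best=[]
for a in np.arange(.48,.62,.005):
    e=[np.cos(a),np.sin(a)];f=[-np.sin(a),np.cos(a)]
    u=hi[:,:2]@e;v=hi[:,:2]@f
    s=sum(np.sum(np.diff(np.histogram(w,np.arange(-1,1,.002))[0].astype(float))**2) for w in(u,v)); best.append((s,a))
a=max(best)[1];print("tray yaw",a)
e=np.array([np.cos(a),np.sin(a)]);f=np.array([-np.sin(a),np.cos(a)])
u=hi[:,:2]@e;v=hi[:,:2]@f
hu,eu=np.histogram(u,np.arange(u.min(),u.max()+.004,.002));hv,ev=np.histogram(v,np.arange(v.min(),v.max()+.004,.002))
iu=np.nonzero(hu>60)[0];iv=np.nonzero(hv>60)[0]
U=(eu[iu[0]],eu[iu[-1]+1]);V=(ev[iv[0]],ev[iv[-1]+1]);print(U,V,np.ptp(U),np.ptp(V))
c=e*sum(U)/2+f*sum(V)/2;print("tray c",c)
g=c+e*-.012+f*.035;print("gun0",g)
q=(hi[:,:2]-g)@np.c_[e,f]
for x in np.arange(-.064,.08,.01):
    k=q[(q[:,0]>x)&(q[:,0]<x+.01)&(abs(q[:,1])<.033)]
    if len(k)>10:print(round(x,3),len(k),np.round(np.percentile(k[:,1],[1,3,50,97,99]),4))
k=q[(abs(q[:,1])<.018)]; print(np.percentile(k[:,0],[0,.5,99.5,100]))
lo=W[(W[:,2]<.03)];ql=(lo[:,:2]-g)@np.c_[e,f]
for s in(-1,1):
    k=(abs(ql[:,0]-.031)<.02)&(ql[:,1]*s>.022)&(ql[:,1]*s<.09); print("recess",s,k.sum(),np.percentile(ql[k,1],[1,50,99]),np.percentile(lo[k,2],[5,50,95]))
E
```

```text
[466.8 330.7] [200.7 302.1] 32.721214294433594
tray yaw 0.6050000000000001
(np.float64(0.47543794815557033), np.float64(0.6754379481555706)) (np.float64(-0.12768108116375634), np.float64(0.1583189188362439)) 0.20000000000000023 0.28600000000000025
tray c [0.4645861  0.33988713]
gun0 [0.4348094  0.36184955]
-0.064 316 [-0.0319 -0.0306 -0.0014  0.0306  0.0319]
-0.054 200 [-0.0318 -0.0305 -0.      0.0316  0.0326]
-0.044 313 [-0.0318 -0.0304 -0.0003  0.0309  0.0322]
-0.034 349 [-0.0317 -0.0304 -0.0003  0.0305  0.032 ]
-0.024 364 [-0.0317 -0.0292  0.0009  0.0314  0.0328]
-0.014 204 [-0.0166 -0.0126  0.0139  0.0323  0.0326]
-0.004 140 [0.01   0.0101 0.0203 0.032  0.0321]
0.006 138 [0.0088 0.0089 0.0201 0.0318 0.0325]
0.016 158 [0.0083 0.0085 0.0207 0.0326 0.0327]
0.026 159 [0.0082 0.0082 0.0203 0.0321 0.0323]
0.036 163 [0.0079 0.008  0.0201 0.0318 0.0327]
0.046 171 [-0.0302  0.0076  0.0199  0.0328  0.0328]
0.056 364 [-0.0322 -0.031  -0.0042  0.0314  0.0327]
0.066 341 [-0.0322 -0.0309 -0.0057  0.0315  0.0327]
0.076 286 [-0.0321 -0.0314 -0.0133  0.0296  0.032 ]
[-0.08545251 -0.0840166   0.10963132  0.11085603]
recess -1 562 [-0.04921311 -0.03631568 -0.02337811] [0.00440735 0.00585872 0.00985243]
recess 1 613 [0.05866469 0.07445589 0.08958091] [0.00444371 0.00590254 0.00730515]
```

```bash
python3 - <<'E'
from h import *
d=np.load("w2.npz");W=d["W"]
a=.56;g=np.array([.434,.362])+.03*np.array([-np.sin(.605),np.cos(.605)])
hi=W[(W[:,2]>.03)&(W[:,2]<.058)]
for it in range(4):
    e=np.array([np.cos(a),np.sin(a)]);f=np.array([-np.sin(a),np.cos(a)])
    q=(hi[:,:2]-g)@np.c_[e,f]
    X=[];Y0=[];Y1=[]
    for x in np.arange(.008,.054,.004):
        k=q[(q[:,0]>x)&(q[:,0]<x+.004)&(abs(q[:,1])<.034)]
        if len(k)<10: continue
        X.append(x+.002);Y0.append(np.percentile(k[:,1],2));Y1.append(np.percentile(k[:,1],98))
    p0=np.polyfit(X,Y0,1);p1=np.polyfit(X,Y1,1)
    print("yaw",round(a,4),p0,p1,np.round(Y0,4),np.round(Y1,4))
    b=(p0+p1)/2; a+=p0[0]*.5+p1[0]*.5; g=g+f*b[1]
print("gun yaw",a,"g",g)
e=np.array([np.cos(a),np.sin(a)]);f=np.array([-np.sin(a),np.cos(a)])
q=(W[:,:2]-g)@np.c_[e,f]
# rear gap and front end, along axis
for x in np.arange(-.09,.1,.006):
    k=(abs(q[:,1])<.012)&(q[:,0]>x)&(q[:,0]<x+.006)&(W[:,2]<.07)
    if k.sum(): print(round(x,3),k.sum(),np.round(np.percentile(W[k,2],[3,50,97]),4))
for y in np.arange(-.17,.1,.01):
    k=(abs(q[:,0]-.031)<.015)&(q[:,1]>y)&(q[:,1]<y+.01)&(W[:,2]<.07)
    if k.sum(): print("y",round(y,3),k.sum(),np.round(np.median(W[k,2]),4))
E
```

```text
yaw 0.56 [ 0.01630437 -0.02130793] [-0.03641966  0.02337703] [-0.0212 -0.0211 -0.0211 -0.0209 -0.0209 -0.0208 -0.0207 -0.0206 -0.0206
 -0.0205 -0.0207 -0.0204] [0.0222 0.022  0.0224 0.0233 0.0234 0.0236 0.0224 0.022  0.0218 0.022
 0.0215 0.0202]
yaw 0.5499 [ 0.02473092 -0.02230465] [-0.02503938  0.02231861] [-0.0221 -0.022  -0.0219 -0.0218 -0.0216 -0.0215 -0.0214 -0.0213 -0.0212
 -0.0211 -0.0212 -0.021 ] [0.0212 0.0211 0.0215 0.0226 0.0228 0.0226 0.0217 0.0214 0.0211 0.0215
 0.0212 0.0197]
yaw 0.5498 [ 0.02492472 -0.02231305] [-0.02494219  0.02231347] [-0.0221 -0.022  -0.0219 -0.0219 -0.0216 -0.0215 -0.0214 -0.0213 -0.0212
 -0.0211 -0.0212 -0.021 ] [0.0212 0.0211 0.0215 0.0226 0.0228 0.0226 0.0217 0.0214 0.0211 0.0215
 0.0212 0.0197]
yaw 0.5498 [ 0.02493335 -0.02231326] [-0.02493338  0.02231326] [-0.0221 -0.022  -0.0219 -0.0219 -0.0216 -0.0215 -0.0214 -0.0213 -0.0212
 -0.0211 -0.0212 -0.021 ] [0.0212 0.0211 0.0215 0.0226 0.0228 0.0226 0.0217 0.0214 0.0211 0.0215
 0.0212 0.0197]
gun yaw 0.5497793758922047 g [0.41638384 0.38755772]
-0.09 2 [0.0425 0.043  0.0434]
-0.084 71 [0.0442 0.046
[... 757 characters left out ...]
6 92 [0.0408 0.0435 0.0457]
0.066 92 [0.0364 0.0418 0.0455]
0.072 92 [0.0349 0.0401 0.0424]
0.078 74 [0.0044 0.0063 0.0401]
0.084 112 [0.0046 0.0074 0.0468]
0.09 98 [0.0441 0.0458 0.0472]
0.096 100 [0.0444 0.0458 0.047 ]
y -0.17 144 0.0004
y -0.16 87 0.0006
y -0.15 61 0.0475
y -0.14 182 0.0457
y -0.13 179 0.0458
y -0.12 175 0.0458
y -0.11 181 0.0458
y -0.1 175 0.0457
y -0.09 181 0.0459
y -0.08 192 0.0065
y -0.07 148 0.0058
y -0.06 154 0.0057
y -0.05 148 0.0058
y -0.04 153 0.0057
y -0.03 200 0.0065
y -0.02 189 0.0471
y -0.01 185 0.0477
y 0.0 171 0.0478
y 0.01 180 0.0472
y 0.02 47 0.041
y 0.03 149 0.0059
y 0.04 152 0.0059
y 0.05 146 0.0058
y 0.06 348 0.0199
y 0.07 122 0.0469
y 0.09 126 -0.0005
```

```bash
python3 - <<'E'
from h import *
from workcell import arm
go(((.4352,.3991,.12),-1.021),((.4352,.3991,.014),-1.021),((.4352,.3991,.12),-1.021))
# place: gun origin (.39,.165) yaw .126
y=.126;c,s=np.cos(y),np.sin(y)
p=np.array([.39+.022*c,.165+.022*s]);print("place tcp",p)
d=arm.snapshot("wrist");print(np.round(d["K"],1).tolist(),np.round(d["tool_from_camera"],3).tolist())
E
```

```text
t 6.97 tcp [0.4383 0.3334 0.2944] phi -0.965 z [-0.002 -0.001 -1.   ] open 0.698 ff 0.0 F [-0.2 -1.5  0.2] q [0.51 0.35 1.33 0.   1.47 1.48]
turn [-0.001  0.004  0.112] shift [ 0.079 -0.144  0.436] rows>= 4.5 0.4
turn [0. 0. 0.] shift [0.    0.    0.265] rows>= 2.5 0.0
turn [0. 0. 0.] shift [ 0.     0.    -0.265] rows>= 2.5 0.0
place tcp [0.41182559 0.16776467]
[[306.8, 0.0, 277.3], [0.0, 306.8, 206.5], [0.0, 0.0, 1.0]] [[-0.0, 0.956, 0.294, 0.08], [1.0, 0.0, 0.0, 0.001], [0.0, 0.294, -0.956, -0.158], [0.0, 0.0, 0.0, 1.0]]
```

Call:
apply_moves(
  translation=[
    [0,0,0],
    [0.013,-0.024,0.073],
    [0.013,-0.024,0.073],
    [0.013,-0.024,0.073],
    [0.013,-0.024,0.073],
    [0.013,-0.024,0.073],
    [0.013,-0.024,0.073],
    [0,0,0],
    [0,0,0],
    [0,0,0],
  ],
  angular=[
    [0,0,0.112],
    [0,0,0],
    [0,0,0],
    [0,0,0],
    [0,0,0],
    [0,0,0],
    [0,0,0],
    [0,0,0],
    [0,0,0],
    [0,0,0],
  ],
  grip=[0.7,0.7,0.7,0.7,0.7,0.7,0.7,0.7,0.7,0.7],
)

```text
clock: 7.85
tcp_pos: [0.4374, 0.3951, 0.1227]
ee_rot: [[0.856, 0.517, 0.002], [0.517, -0.856, 0.001], [0.002, 0.0, -1.0]]
contact_force: [0.1, -0.1, 1.1]
opening: 0.699
finger_force: 0.0
```

```bash
cat > gunfit.py <<'E'
from h import *
def gunfit(W,g,a,z0,z1,xs):
    g=np.array(g,float);hi=W[(W[:,2]>z0)&(W[:,2]<z1)]
    for it in range(4):
        e=np.array([np.cos(a),np.sin(a)]);f=np.array([-np.sin(a),np.cos(a)])
        q=(hi[:,:2]-g)@np.c_[e,f];X=[];Y0=[];Y1=[]
        for x in xs:
            k=q[(q[:,0]>x)&(q[:,0]<x+.004)&(abs(q[:,1])<.034)]
            if len(k)<10: continue
            X.append(x+.002);Y0.append(np.percentile(k[:,1],2));Y1.append(np.percentile(k[:,1],98))
        b=(np.polyfit(X,Y0,1)+np.polyfit(X,Y1,1))/2;a+=b[0];g=g+f*b[1]
    print("fit n",len(X),"g",np.round(g,4),"yaw",round(a,4),"width",np.mean(np.array(Y1)-Y0))
    return g,a,q
E
python3 - <<'E'
from gunfit import *
go(((.4352,.3991,.014),-1.021))
W,c,u,v=wcloud("w3")
g,a,q=gunfit(W,(.4164,.3876),.55,.035,.056,np.arange(.008,.054,.004))
p=g+.022*np.array([np.cos(a),np.sin(a)])
go((np.r_[p,.014],a-np.pi/2))
E
```

```text
t 7.85 tcp [0.4374 0.3951 0.1227] phi -1.027 z [ 0.002  0.001 -1.   ] open 0.699 ff 0.0 F [ 0.1 -0.1  1.1] q [ 0.6   0.55  1.49 -0.    1.1   1.63]
turn [ 0.001 -0.004 -0.012] shift [ 0.001 -0.011  0.272] rows>= 2.6 0.1
fit n 12 g [0.4159 0.3883] yaw 0.5408 width 0.04173573370900091
t 7.9 tcp [0.4376 0.3953 0.1232] phi -1.0271 z [ 0.003  0.002 -1.   ] open 0.696 ff 0.0 F [ 0.7 -0.7 -0.7] q [ 0.6   0.55  1.49 -0.    1.1   1.63]
turn [ 0.    -0.007  0.006] shift [-0.    -0.013  0.273] rows>= 2.6 0.0
```

Call:
apply_moves(
  translation=[
    [0,-0.012,0],
    [0,0,0.08],
    [0,0,0.08],
    [0,0,0.06],
    [0,0,0.05],
    [0,0,0],
    [0,0,0],
    [0,0,0],
    [0,0,0],
    [0,0,0],
  ],
  angular=[
    [0,0,0],
    [0,0,0],
    [0,0,0],
    [0,0,0],
    [0,0,0],
    [0,0,0],
    [0,0,0],
    [0,0,0],
    [0,0,0],
    [0,0,0],
  ],
  grip=[0.7,0.7,0.7,0.7,0.7,0.7,0.3,0.3,0.3,0.3],
  force=45,
)

```text
clock: 8.73
tcp_pos: [0.4348, 0.4005, 0.0149]
ee_rot: [[0.855, 0.518, 0.003], [0.518, -0.855, 0.002], [0.004, 0.0, -1.0]]
contact_force: [0.0, 0.5, 5.3]
opening: 0.481
finger_force: 44.8
```

```bash
python3 -c "
from h import *
go(((.4352,.3991,.12),-1.021),((.4118,.1678,.12),.126-np.pi/2),((.4118,.1678,.010),.126-np.pi/2))"
```

```text
t 8.73 tcp [0.4348 0.4005 0.0149] phi -1.0257 z [ 0.003  0.002 -1.   ] open 0.481 ff 44.8 F [0.  0.5 5.3] q [ 0.61  0.69  1.57 -0.    0.87  1.64]
turn [ 0.    -0.007 -0.009] shift [-0.001  0.003 -0.263] rows>= 2.5 0.0
turn [0.    0.    0.848] shift [-0.131  0.566  0.   ] rows>= 5.6 3.4
turn [0. 0. 0.] shift [0.    0.    0.275] rows>= 2.6 0.0
```

Call:
apply_moves(
  translation=[
    [0,0,-0.03],
    [0,0,-0.045],
    [0,0,-0.05],
    [0,0,-0.05],
    [0,0,-0.05],
    [0,0,-0.04],
    [0,0,0],
    [0,0,0],
    [0,0,0],
    [0,0,0],
  ],
  angular=[
    [0,0,0],
    [0,0,0],
    [0,0,0],
    [0,0,0],
    [0,0,0],
    [0,0,0],
    [0,0,0.212],
    [0,0,0.212],
    [0,0,0.212],
    [0,0,0.212],
  ],
  grip=[0.3,0.3,0.3,0.3,0.3,0.3,0.3,0.3,0.3,0.3],
)

```text
clock: 9.57
tcp_pos: [0.4336, 0.3998, 0.1201]
ee_rot: [[0.993, 0.115, 0.001], [0.115, -0.993, 0.001], [0.001, -0.0, -1.0]]
contact_force: [0.5, 0.3, -4.0]
opening: 0.478
finger_force: 44.8
```

Call:
apply_moves(
  translation=[
    [-0.015,0.063,0],
    [-0.015,0.063,0],
    [-0.015,0.063,0],
    [-0.015,0.063,0],
    [-0.015,0.063,0],
    [-0.014,0.063,0],
    [-0.014,0.063,0],
    [-0.014,0.063,0],
    [-0.014,0.062,0],
    [0,0,0],
  ],
  angular=[
    [0,0,0],
    [0,0,0],
    [0,0,0],
    [0,0,0],
    [0,0,0],
    [0,0,0],
    [0,0,0],
    [0,0,0],
    [0,0,0],
    [0,0,0],
  ],
  grip=[0.3,0.3,0.3,0.3,0.3,0.3,0.3,0.3,0.3,0.3],
)

```text
clock: 10.4
tcp_pos: [0.4081, 0.1656, 0.1197]
ee_rot: [[0.993, 0.118, -0.0], [0.118, -0.993, -0.001], [-0.001, 0.001, -1.0]]
contact_force: [0.2, -0.3, -3.0]
opening: 0.475
finger_force: 44.8
```

```bash
python3 - <<'E'
from h import *
go(((.4118,.1678,.010),.126-np.pi/2))
W,c,u,v=wcloud("w4")
from workcell import arm
s=arm.sense();a=.126;g=np.array(s["tcp_pos"][:2])-.022*np.array([np.cos(a),np.sin(a)])
q=(W[:,:2]-g)@np.array([[np.cos(a),-np.sin(a)],[np.sin(a),np.cos(a)]])
for x in np.arange(-.06,.08,.01):
    k=(abs(q[:,1])<.012)&(q[:,0]>x)&(q[:,0]<x+.01)&(W[:,2]<.17)&(W[:,2]>.05)
    if k.sum(): print(round(x,3),k.sum(),np.round(np.median(W[k,2]),4))
for y in np.arange(-.12,-.02,.01):
    k=(abs(q[:,0]+.03+.22*(-.053-y))<.012)&(q[:,1]>y)&(q[:,1]<y+.01)&(W[:,2]<.17)&(W[:,2]>.05)
    if k.sum(): print("h",round(y,3),k.sum(),np.round(np.median(W[k,2]),4))
E
```

```text
t 10.4 tcp [0.4081 0.1656 0.1197] phi -1.4524 z [-0.    -0.001 -1.   ] open 0.475 ff 44.8 F [ 0.2 -0.3 -3. ] q [ 0.21  0.32  1.9  -0.    0.93  1.67]
turn [ 0.002  0.001 -0.015] shift [ 0.01  -0.004  0.274] rows>= 2.6 0.1
-0.01 629 0.1527
0.0 810 0.1527
0.02 569 0.1526
0.03 1060 0.1526
0.04 1122 0.1527
0.05 1344 0.1511
0.06 1286 0.1476
0.07 1273 0.1438
h -0.03 6 0.1454
```

Call:
apply_moves(
  translation=[
    [0.009,0,0.06],
    [0,0,0.06],
    [0,0,0.05],
    [0,0,0.04],
    [0,0,0.03],
    [0,0,0.02],
    [0,0,0.013],
    [0,0,0],
    [0,0,0],
    [0,0,0],
  ],
  angular=[
    [0,0,0],
    [0,0,0],
    [0,0,0],
    [0,0,0],
    [0,0,0],
    [0,0,0],
    [0,0,0],
    [0,0,0],
    [0,0,0],
    [0,0,0],
  ],
  grip=[0.3,0.3,0.3,0.3,0.3,0.3,0.3,0.3,0.3,0.3],
)

```text
clock: 11.28
tcp_pos: [0.413, 0.1694, 0.0103]
ee_rot: [[0.993, 0.121, 0.001], [0.121, -0.993, 0.0], [0.001, -0.0, -1.0]]
contact_force: [-0.5, 0.4, -1.8]
opening: 0.475
finger_force: 44.8
```

```bash
python3 -c "
from h import *
go()"
```

```text
t 11.28 tcp [0.413  0.1694 0.0103] phi -1.4498 z [ 0.001  0.    -1.   ] open 0.475 ff 44.8 F [-0.5  0.4 -1.8] q [ 0.22  0.52  1.99 -0.    0.63  1.67]
```

Call:
apply_moves(
  translation=[
    [0,0,0.003],
    [0,0,0],
    [0,0,0],
    [0,0,0],
    [0,0,-0.04],
    [0,0,-0.1],
    [0,0,-0.1],
    [0,0,-0.1],
    [0,0,-0.1],
    [0,0,-0.1],
  ],
  angular=[
    [0,0,0],
    [0,0,0],
    [0,0,0],
    [0,0,0],
    [0,0,0],
    [0,0,0],
    [0,0,0],
    [0,0,-0.245],
    [0,0,-0.245],
    [0,0,-0.245],
  ],
  grip=[0.3,0.7,0.7,0.7,0.7,0.7,0.7,0.7,0.7,0.7],
)

```text
clock: 12.12
tcp_pos: [0.412, 0.169, 0.2268]
ee_rot: [[0.88, 0.474, 0.001], [0.474, -0.88, 0.0], [0.001, 0.0, -1.0]]
contact_force: [1.0, -0.2, -0.5]
opening: 0.702
finger_force: 0.0
```

Call:
apply_moves(
  translation=[
    [0,0,0],
    [0,0,0],
    [0,0,0],
    [0,0,0],
    [0,0,0],
    [0,0,0],
    [0,0,0],
    [0,0,0],
    [0,0,0],
    [0,0,0],
  ],
  angular=[
    [0,0,-0.245],
    [0,0,-0.245],
    [0,0,-0.245],
    [0,0,-0.245],
    [0,0,-0.245],
    [0,0,-0.245],
    [0,0,-0.245],
    [0,0,-0.245],
    [0,0,0],
    [0,0,0],
  ],
  grip=[0.7,0.7,0.7,0.7,0.7,0.7,0.7,0.7,0.7,0.7],
)

```text
clock: 12.95
tcp_pos: [0.4125, 0.1691, 0.2246]
ee_rot: [[0.106, 0.994, 0.0], [0.994, -0.106, -0.0], [-0.0, 0.0, -1.0]]
contact_force: [0.2, 0.1, 0.1]
opening: 0.697
finger_force: 0.0
```

```bash
python3 - <<'E'
from gunfit import *
y=.13
go()
W,c,u,v=wcloud("w5")
g,a,q=gunfit(W,(.39,.167),.12,.03,.055,np.arange(-.055,.045,.004))
e=np.array([np.cos(a),np.sin(a)]);f=np.array([-np.sin(a),np.cos(a)])
Q=(W[:,:2]-g)@np.c_[e,f]
k=(abs(Q[:,1])<.012)&(W[:,2]>.02)&(W[:,2]<.06)&(abs(Q[:,0])<.12);print("x ext",np.percentile(Q[k,0],[.3,1,99,99.7]),len(Q[k]))
for yy in np.arange(-.125,-.02,.01):
    k=(Q[:,0]>-.09)&(Q[:,0]<.03)&(Q[:,1]>yy)&(Q[:,1]<yy+.01)&(W[:,2]>.012)&(W[:,2]<.06)
    if k.sum()>5: print("h",round(yy,3),k.sum(),np.round(np.percentile(Q[k,0],[2,50,98]),4),np.round(np.median(W[k,2]),4))
gr=g+e*-.030+f*-.053; print("grip",gr)
# tilt look pose
p=np.array([.37,-.11,.20]);R=Rd(.126)@Ro.from_rotvec([0.5,0,0]).as_matrix();print("tilt + z axis",R[:,2])
go((np.r_[gr,.15],a-.22),(np.r_[gr,.012],a-.22))
E
```

```text
t 12.95 tcp [0.4125 0.1691 0.2246] phi -0.1063 z [ 0. -0. -1.] open 0.697 ff 0.0 F [0.2 0.1 0.1] q [ 0.22  0.2   1.73 -0.    1.21  0.32]
fit n 25 g [0.3903 0.1646] yaw 0.216 width 0.04700954722373898
x ext [-0.06205451 -0.0603645   0.07851841  0.07949001] 2493
h -0.125 14 [-0.0405 -0.0349 -0.0322] 0.0408
h -0.115 191 [-0.0653 -0.0418 -0.0308] 0.0412
h -0.105 235 [-0.0659 -0.0485 -0.0298] 0.0392
h -0.095 213 [-0.0607 -0.0427 -0.0258] 0.0384
h -0.085 214 [-0.058  -0.0394 -0.0228] 0.0386
h -0.075 221 [-0.0547 -0.0356 -0.0135] 0.0386
h -0.065 266 [-0.0516 -0.0301 -0.0096] 0.038
h -0.055 278 [-0.0482 -0.0261 -0.0059] 0.038
h -0.045 254 [-0.0453 -0.0258 -0.0075] 0.0382
h -0.035 244 [-0.0422 -0.0237 -0.0076] 0.0383
h -0.025 345 [-0.0405 -0.0143  0.0282] 0.0388
grip [0.3723882  0.10643009]
tilt + z axis [-0.47562489 -0.06024791 -0.87758256]
t 13.0 tcp [0.4125 0.1691 0.2245] phi -0.1065 z [ 0. -0. -1.] open 0.702 ff 0.0 F [ 0.3 -0.7 -0.2] q [ 0.22  0.2   1.73 -0.    1.21  0.32]
turn [ 0.     0.    -0.205] shift [-0.157 -0.1    0.186] rows>= 2.5 0.8
turn [0. 0. 0.] shift [0.    0.    0.345] rows>= 3.3 0.0
```

```bash
python3 - <<'E'
from gunfit import *
W=np.load("w5.npz")["W"]
g,a,q=gunfit(W,(.391,.166),.125,.03,.055,np.arange(-.004,.046,.004))
e=np.array([np.cos(a),np.sin(a)]);f=np.array([-np.sin(a),np.cos(a)])
Q=(W[:,:2]-g)@np.c_[e,f]
k=(abs(Q[:,1])<.012)&(W[:,2]>.02)&(W[:,2]<.06)&(abs(Q[:,0])<.12);print("x ext",np.percentile(Q[k,0],[.3,1,99,99.7]),np.median(W[k,2]))
for yy in np.arange(-.125,-.02,.01):
    k=(Q[:,0]>-.09)&(Q[:,0]<.03)&(Q[:,1]>yy)&(Q[:,1]<yy+.01)&(W[:,2]>.025)&(W[:,2]<.06)
    if k.sum()>5: print("h",round(yy+.005,3),k.sum(),np.round(np.percentile(Q[k,0],[2,50,98]),4))
gr=g+e*-.026+f*-.054; print("grip",gr,a)
E
```

```text
fit n 13 g [0.3908 0.1676] yaw 0.1283 width 0.041695330801947324
x ext [-0.06372528 -0.06149492  0.07737426  0.07837805] 0.0414585629782592
h -0.12 106 [-0.0563 -0.0321 -0.0218]
h -0.11 257 [-0.0578 -0.0395 -0.0223]
h -0.1 199 [-0.0544 -0.0364 -0.0203]
h -0.09 196 [-0.0518 -0.0341 -0.019 ]
h -0.08 209 [-0.0495 -0.033  -0.0165]
h -0.07 242 [-0.0475 -0.0274 -0.0066]
h -0.06 263 [-0.0452 -0.0246 -0.0045]
h -0.05 258 [-0.0432 -0.0224 -0.0037]
h -0.04 228 [-0.0407 -0.0234 -0.0075]
h -0.03 244 [-0.0395 -0.0216 -0.0064]
h -0.02 453 [-0.059  -0.0174  0.0279]
grip [0.37192269 0.11070453] 0.12828699487979273
```

Call:
apply_moves(
  translation=[
    [-0.095,0.009,0.021],
    [-0.095,0.009,0.021],
    [-0.095,0.009,0.021],
    [-0.096,0.009,0.022],
    [-0.096,0.009,0.022],
    [-0.096,0.009,0.021],
    [-0.096,0.009,0.021],
    [0,0,0],
    [0,0,0],
    [0,0,0],
  ],
  angular=[
    [0,0,0],
    [0,0,0],
    [0,0,0],
    [0,0,0],
    [0,0,0],
    [0,0,0],
    [0,0,0],
    [-0.2,0,0],
    [-0.2,0,0],
    [-0.2,0,0],
  ],
  grip=[0.7,0.7,0.7,0.7,0.7,0.7,0.7,0.7,0.7,0.7],
)

```text
clock: 13.83
tcp_pos: [0.4104, -0.1008, 0.1648]
ee_rot: [[0.108, 0.949, 0.298], [0.994, -0.103, -0.032], [-0.0, 0.299, -0.954]]
contact_force: [-0.3, 0.7, 0.8]
opening: 0.699
finger_force: 0.0
```

Call:
apply_moves(
  translation=[
    [0,0,0],
    [0,0,0],
    [0,0,0],
    [0,0,0],
    [0,0,0],
    [0,0,0],
    [0,0,0],
    [0,0,0],
    [0,0,0],
    [0,0,0],
  ],
  angular=[
    [-0.2,0,0],
    [-0.2,0,0],
    [0,0,0],
    [0,0,0],
    [0,0,0],
    [0,0,0],
    [0,0,0],
    [0,0,0],
    [0,0,0],
    [0,0,0],
  ],
  grip=[0.7,0.7,0.7,0.7,0.7,0.7,0.7,0.7,0.7,0.7],
)

```text
clock: 14.67
tcp_pos: [0.411, -0.0983, 0.1647]
ee_rot: [[0.099, 0.884, 0.457], [0.995, -0.09, -0.042], [0.004, 0.459, -0.889]]
contact_force: [0.2, -0.3, -0.6]
opening: 0.695
finger_force: 0.0
```

```bash
python3 - <<'E'
from h import *
go()
W,c,u,v=wcloud("w6")
L=(W-O)@np.c_[ex,ey,[0,0,1]]
m=(L[:,0]>-.066)&(L[:,0]<.06)&(abs(L[:,1])<.1)&(L[:,2]>.09)&(L[:,2]<.178)
print(m.sum())
for x in np.arange(-.065,.06,.01):
    k=m&(L[:,0]>x)&(L[:,0]<x+.01)
    if k.sum(): print(round(x,3),k.sum(),np.round(np.percentile(L[k,1],[2,50,98]),3),np.round(np.percentile(L[k,2],[2,50,98]),3))
q=L[m&(L[:,2]>.112)&(L[:,0]<.035)&(abs(L[:,1])<.085)]
np.save("tinpts.npy",q)
E
```

```text
t 14.67 tcp [ 0.411  -0.0983  0.1647] phi -0.1011 z [ 0.457 -0.042 -0.889] open 0.695 ff 0.0 F [ 0.2 -0.3 -0.6] q [-0.59  0.02  2.26  0.48  0.49 -0.87]
23497
-0.065 3733 [-0.096  0.008  0.096] [0.091 0.1   0.168]
-0.055 2375 [-0.095  0.008  0.092] [0.099 0.1   0.163]
-0.045 5269 [-0.095  0.016  0.091] [0.099 0.125 0.16 ]
-0.035 2363 [-0.095  0.037  0.092] [0.099 0.108 0.159]
-0.025 1532 [-0.095  0.043  0.092] [0.099 0.1   0.15 ]
-0.015 1190 [-0.095 -0.03   0.092] [0.099 0.1   0.143]
-0.005 1052 [-0.095 -0.032  0.092] [0.099 0.1   0.137]
0.005 979 [-0.095 -0.03   0.092] [0.099 0.1   0.132]
0.015 892 [-0.095 -0.033  0.092] [0.099 0.1   0.126]
0.025 812 [-0.095  0.044  0.092] [0.099 0.1   0.12 ]
0.035 793 [-0.095  0.048  0.092] [0.099 0.1   0.115]
0.045 1455 [-0.092  0.049  0.091] [0.099 0.106 0.113]
```

View pics/w6.png

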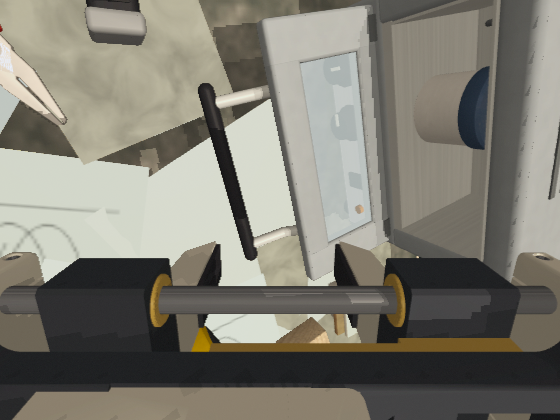

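```bash
python3 - <<'E'
from h import *
from scipy.optimize import least_squares
q=np.load("tinpts.npy");q=q[(q[:,2]>.115)&(q[:,2]<.15)&(q[:,0]<-.005)&(abs(q[:,1])<.075)]
print(len(q),np.percentile(q,[2,50,98],axis=0))
f=lambda c:np.hypot(q[:,0]-c[0],q[:,1]-c[1])-.033
r=least_squares(f,[-.01,.01],loss="soft_l1",f_scale=.002);print("tin oven xy",r.x,"res",np.median(abs(f(r.x))))
t=ov(r.x[0],r.x[1],.13);print("tin world",t)
# aim: gun yaw A, lens .13 m from tin
for d in(.12,.15):
  gl=t-d*ex; g=gl-.078*ex; gr=g-.025*ex-.054*ey; print(d,"grip",gr,np.hypot(*gr[:2]),"in oven",(gr-O)@np.c_[ex,ey,[0,0,1]])
gr=np.array([.3729,.1108]);yaw=.1283
from workcell import arm
go()
s=arm.sense();print((Rd(-.09).T@(np.r_[gr,.15]-s["tcp_pos"]))/.4)
R=np.array(s["ee_rot"]);print(Ro.from_matrix(R.T@Rd(-.0917)).as_rotvec()/.5)
E
```

```text
2658 [[-0.04532596 -0.01128668  0.11581421]
 [-0.04014399  0.02220694  0.13329435]
 [-0.01798341  0.04498652  0.14942892]]
tin oven xy [-0.01076018  0.01378742] res 0.0006874330152548437
tin world [ 0.6248925  -0.03697408  0.13      ]
0.12 grip [ 0.41044635 -0.1185697   0.13      ] 0.4272294199333191 in oven [-0.23376018 -0.04021258  0.13      ]
0.15 grip [ 0.38068417 -0.12233971  0.13      ] 0.39985927825841755 in oven [-0.26376018 -0.04021258  0.13      ]
t 14.72 tcp [ 0.411  -0.0983  0.1647] phi -0.1011 z [ 0.457 -0.042 -0.889] open 0.701 ff 0.0 F [-0.5 -0.8 -0.6] q [-0.59  0.02  2.26  0.48  0.49 -0.87]
[ 0.51216948 -0.14180766  0.03683891]
[ 0.95317464 -0.00396957 -0.01642686]
```

Call:
apply_moves(
  translation=[
    [0,0,0],
    [0,0,0],
    [0,0,0],
    [0,0,0],
    [0.085,-0.0235,0.006],
    [0.085,-0.0235,0.006],
    [0.085,-0.0235,0.006],
    [0.085,-0.0235,0.006],
    [0.086,-0.024,0.006],
    [0.086,-0.024,0.006],
  ],
  angular=[
    [0.238,0,-0.004],
    [0.238,0,-0.004],
    [0.238,0,-0.004],
    [0.238,0,-0.004],
    [0,0,0],
    [0,0,0],
    [0,0,0],
    [0,0,0],
    [0,0,0],
    [0,0,0],
  ],
  grip=[0.75,0.75,0.75,0.75,0.75,0.75,0.75,0.75,0.75,0.75],
)

```text
clock: 15.55
tcp_pos: [0.373, 0.1137, 0.1496]
ee_rot: [[0.089, 0.995, 0.034], [0.996, -0.089, 0.004], [0.007, 0.033, -0.999]]
contact_force: [1.7, 1.0, 0.1]
opening: 0.749
finger_force: 0.0
```

Call:
apply_moves(
  translation=[
    [0,0,0],
    [0,0,0],
    [0,0,0],
    [0,0,0],
    [0,0,0],
    [0,0,0],
    [0,0,0],
    [0,0,0],
    [0,0,0],
    [0,0,0],
  ],
  angular=[
    [0,0,0],
    [0,0,0],
    [0,0,0],
    [0,0,0],
    [0,0,0],
    [0,0,0],
    [0,0,0],
    [0,0,0],
    [0,0,0],
    [0,0,0],
  ],
  grip=[0.75,0.75,0.75,0.75,0.75,0.75,0.75,0.75,0.75,0.75],
)

```text
clock: 16.38
tcp_pos: [0.3736, 0.1121, 0.1497]
ee_rot: [[0.089, 0.996, 0.034], [0.996, -0.089, 0.004], [0.007, 0.033, -0.999]]
contact_force: [0.4, 0.8, 0.1]
opening: 0.749
finger_force: 0.0
```

```bash
python3 - <<'E'
from gunfit import *
go(((.3729,.1108,.012),.1283-.22))
W,c,u,v=wcloud("w7")
g,a,q=gunfit(W,(.391,.1676),.128,.03,.055,np.arange(-.004,.046,.004))
E
```

```text
t 16.38 tcp [0.3736 0.1121 0.1497] phi -0.0889 z [ 0.034  0.004 -0.999] open 0.749 ff 0.0 F [0.4 0.8 0.1] q [0.09 0.17 2.01 0.   0.93 0.18]
turn [ 0.066 -0.014  0.006] shift [-0.003 -0.001  0.344] rows>= 3.3 0.3
fit n 13 g [0.3911 0.1669] yaw 0.1283 width 0.042031060465498565
```

Call:
apply_moves(
  translation=[
    [0,0,0.02],
    [0,0,0.08],
    [0,0,0.08],
    [0,0,0.07],
    [0,0,0.06],
    [0,0,0.046],
    [0,0,0],
    [0,0,0],
    [0,0,0],
    [0,0,0],
  ],
  angular=[
    [0.066,-0.014,0.006],
    [0,0,0],
    [0,0,0],
    [0,0,0],
    [0,0,0],
    [0,0,0],
    [0,0,0],
    [0,0,0],
    [0,0,0],
    [0,0,0],
  ],
  grip=[0.75,0.75,0.75,0.75,0.75,0.75,0.25,0.25,0.25,0.25],
  force=40,
)

```text
clock: 17.27
tcp_pos: [0.3748, 0.1124, 0.0084]
ee_rot: [[0.091, 0.996, 0.003], [0.996, -0.091, 0.0], [0.001, 0.003, -1.0]]
contact_force: [-1.1, 0.3, 0.6]
opening: 0.508
finger_force: 0.0
```

```bash
python3 - <<'E'
from gunfit import *
go()
W,c,u,v=wcloud("w8")
g,a,q=gunfit(W,(.391,.1676),.128,.03,.055,np.arange(.008,.05,.004))
from workcell import arm
p=np.array(arm.sense()["tcp_pos"]);e=np.array([np.cos(a),np.sin(a)]);f=np.array([-np.sin(a),np.cos(a)])
print("tcp in gun",(p[:2]-g)@np.c_[e,f])
E
```

```text
t 17.27 tcp [0.3748 0.1124 0.0084] phi -0.0913 z [ 0.003  0.    -1.   ] open 0.508 ff 0.0 F [-1.1  0.3  0.6] q [0.09 0.46 2.13 0.   0.54 0.19]
fit n 11 g [0.391  0.1677] yaw 0.1241 width 0.04069260453199667
tcp in gun [-0.02305215 -0.05287991]
```

Call:
apply_moves(
  translation=[
    [0,0,0],
    [0,0,0],
    [0,0,0],
    [0,0,0],
    [0,0,0],
    [0,0,-0.005],
    [0,0,-0.01],
    [0,0,-0.01],
    [0,0,-0.01],
    [0,0,-0.01],
  ],
  angular=[
    [0,0,0],
    [0,0,0],
    [0,0,0],
    [0,0,0],
    [0,0,0],
    [0,0,0],
    [0,0,0],
    [0,0,0],
    [0,0,0],
    [0,0,0],
  ],
  grip=[0.25,0.25,0.25,0.25,0.25,0.25,0.25,0.25,0.25,0.25],
)

```text
clock: 18.15
tcp_pos: [0.3741, 0.1123, 0.0259]
ee_rot: [[0.091, 0.996, 0.001], [0.996, -0.091, 0.0], [0.0, 0.001, -1.0]]
contact_force: [0.1, -0.3, -2.6]
opening: 0.367
finger_force: 39.9
```

```bash
cat >> gunfit.py <<'E'
def held(name,top):
    """gun pose while held; top = expected height of barrel top"""
    from workcell import arm
    s=arm.sense();R=np.array(s["ee_rot"]);p=np.array(s["tcp_pos"]);a=np.arctan2(R[1,1],R[0,1])+.22
    W,c,u,v=wcloud(name);g0=p[:2]-Ro.from_euler("z",a).as_matrix()[:2,:2]@[-.024,-.053]
    g,a,q=gunfit(W,g0,a,top-.014,top+.015,np.arange(.008,.05,.004))
    e=np.array([np.cos(a),np.sin(a)]);f=np.array([-np.sin(a),np.cos(a)]);Q=(W[:,:2]-g)@np.c_[e,f]
    k=(Q[:,0]>0)&(Q[:,0]<.048)&(abs(Q[:,1])<.014)&(abs(W[:,2]-top)<.02)
    A=np.c_[Q[k],np.ones(k.sum())];co=np.linalg.lstsq(A,W[k,2],rcond=None)[0]
    k2=(abs(Q[:,1])<.012)&(W[:,2]>top-.03)&(W[:,2]<top+.02)&(abs(Q[:,0]-.078)<.03);xf=np.percentile(Q[k2,0],99.3)
    lens=np.r_[g+e*xf,co[2]+co[0]*xf-.021]
    print("slope x,y",np.round(co[:2],4),"top z0",round(co[2],4),"front x",round(xf,4),"tcp in gun",np.round((p[:2]-g)@np.c_[e,f],4),"lens",np.round(lens,4))
    return g,a,co,lens
E
python3 - <<'E'
from gunfit import *
go()
held("w9",.042+.02)
E
```

```text
t 18.15 tcp [0.3741 0.1123 0.0259] phi -0.0914 z [ 0.001  0.    -1.   ] open 0.367 ff 39.9 F [ 0.1 -0.3 -2.6] q [0.09 0.42 2.12 0.   0.59 0.19]
fit n 11 g [0.3912 0.167 ] yaw 0.133 width 0.04073928169260678
slope x,y [ 0.0031 -0.0057] top z0 0.0593 front x 0.0815 tcp in gun [-0.0242 -0.052 ] lens [0.472  0.1778 0.0385]
```

Call:
apply_moves(
  translation=[
    [0,0,-0.04],
    [0,0,-0.07],
    [0,0,-0.08],
    [0,0,-0.08],
    [0,0,-0.065],
    [-0.04,0.008,0],
    [-0.063,0.0135,0],
    [-0.063,0.0135,0],
    [-0.063,0.0135,0],
    [-0.063,0.0135,0],
  ],
  angular=[
    [0,0,0],
    [0,0,0],
    [0,0,0],
    [0,0,0],
    [0,0,0],
    [0,0,0.006],
    [0,0,0],
    [0,0,0],
    [0,0,0],
    [0,0,0],
  ],
  grip=[0.25,0.25,0.25,0.25,0.25,0.25,0.25,0.25,0.25,0.25],
)

```text
clock: 19.03
tcp_pos: [0.3873, -0.0074, 0.1595]
ee_rot: [[0.094, 0.996, 0.0], [0.996, -0.094, -0.0], [0.0, 0.0, -1.0]]
contact_force: [-0.0, 0.4, -2.5]
opening: 0.371
finger_force: 39.9
```

Call:
apply_moves(
  translation=[
    [-0.063,0.0135,0],
    [-0.063,0.0135,0],
    [-0.063,0.0135,0],
    [-0.063,0.0135,0.02],
    [-0.022,0.004,0.03],
    [0,0,0.03],
    [0,0,0.02],
    [0,0,0.006],
    [0,0,0],
    [0,0,0],
  ],
  angular=[
    [0,0,0],
    [0,0,0],
    [0,0,0],
    [0,0,0],
    [0,0,0],
    [0,0,0],
    [0,0,0],
    [0,0,0],
    [0,0,0],
    [0,0,0],
  ],
  grip=[0.25,0.25,0.25,0.25,0.25,0.25,0.25,0.25,0.25,0.25],
)

```text
clock: 19.87
tcp_pos: [0.4005, -0.1173, 0.1172]
ee_rot: [[0.093, 0.996, 0.0], [0.996, -0.093, -0.0], [-0.0, 0.0, -1.0]]
contact_force: [-0.2, 0.1, -2.5]
opening: 0.369
finger_force: 39.9
```

```bash
python3 - <<'E'
from gunfit import *
go(((.401,-.1178,.1176),-.095))
g,a,co,lens=held("w10",.151)
t=np.array([.6249,-.037,.13]);d=t-lens
e=np.array([np.cos(a),np.sin(a),co[0]]);f=np.array([-np.sin(a),np.cos(a),0])
print("tin in lens",d@e,d@f,d[2]-co[0]*(d@e))
E
```

```text
t 19.87 tcp [ 0.4005 -0.1173  0.1172] phi -0.0935 z [ 0. -0. -1.] open 0.369 ff 39.9 F [-0.2  0.1 -2.5] q [-0.47  0.29  1.96  0.    0.9  -0.38]
turn [0.001 0.    0.003] shift [-0.001  0.001 -0.001] rows>= 0.0 0.0
fit n 11 g [ 0.4177 -0.0625] yaw 0.1294 width 0.04072984841971981
slope x,y [ 0.0009 -0.0064] top z0 0.1506 front x 0.0816 tcp in gun [-0.0242 -0.0521] lens [ 0.4987 -0.052   0.1297]
tin in lens 0.12711690342966606 -0.0014038772238437573 0.0002178338330086259
```

Call:
apply_moves(
  translation=[
    [0,0,0],
    [0,0,0],
    [0,0,0],
    [0,0,0],
    [0,0,0],
    [0,0,0],
    [0,0,0],
    [0,0,0],
    [0,0,0],
    [0,0,0],
  ],
  angular=[
    [0,0,0],
    [0,0,0],
    [0,0,0],
    [0,0,0],
    [0,0,0],
    [0,0,0],
    [0,0,0],
    [0,0,0],
    [0,0,0],
    [0,0,0],
  ],
  grip=[0.25,0.25,0.25,0.25,0.25,0.25,0.25,0.25,0.25,0.25],
)

```text
clock: 20.75
tcp_pos: [0.4004, -0.1176, 0.1169]
ee_rot: [[0.094, 0.996, 0.0], [0.996, -0.094, 0.0], [0.0, 0.0, -1.0]]
contact_force: [0.5, -0.2, -2.9]
opening: 0.372
finger_force: 39.9
```

Call:
apply_moves(
  translation=[
    [0,0,0],
    [0,0,0],
    [0,0,0],
    [0,0,0],
    [0,0,0],
    [0,0,0],
    [0,0,0],
    [0,0,0],
    [0,0,0],
    [0,0,0],
  ],
  angular=[
    [0,0,0],
    [0,0,0],
    [0,0,0],
    [0,0,0],
    [0,0,0],
    [0,0,0],
    [0,0,0],
    [0,0,0],
    [0,0,0],
    [0,0,0],
  ],
  grip=[0.25,0.25,0.25,0.25,0.25,0.25,0.25,0.25,0.25,0.25],
)

```text
clock: 21.58
tcp_pos: [0.4004, -0.1176, 0.1169]
ee_rot: [[0.094, 0.996, 0.0], [0.996, -0.094, 0.0], [0.0, 0.0, -1.0]]
contact_force: [-0.7, -0.6, -1.9]
opening: 0.365
finger_force: 39.9
```

Call:
apply_moves(
  translation=[
    [0,0,0],
    [0,0,0],
    [0,0,0],
    [0,0,0],
    [0,0,0],
    [0,0,0],
    [0,0,0],
    [0,0,0],
    [0,0,0],
    [0,0,0],
  ],
  angular=[
    [0,0,0],
    [0,0,0],
    [0,0,0],
    [0,0,0],
    [0,0,0],
    [0,0,0],
    [0,0,0],
    [0,0,0],
    [0,0,0],
    [0,0,0],
  ],
  grip=[0.25,0.25,0.25,0.25,0.25,0.25,0.25,0.25,0.25,0.25],
)

```text
clock: 22.42
tcp_pos: [0.4004, -0.1176, 0.1169]
ee_rot: [[0.094, 0.996, 0.0], [0.996, -0.094, 0.0], [0.0, 0.0, -1.0]]
contact_force: [0.0, -0.3, -3.3]
opening: 0.371
finger_force: 39.9
```

```bash
python3 - <<'E'
from gunfit import *
go(((.401,-.1178,.16),-.0935),((.374,.115,.16),-.0935),((.374,.115,.0095),-.0935))
g,a,co,lens=held("w11",.151)
E
```

```text
t 22.42 tcp [ 0.4004 -0.1176  0.1169] phi -0.0943 z [ 0.  0. -1.] open 0.371 ff 39.9 F [ 0.  -0.3 -3.3] q [-0.47  0.29  1.96  0.    0.9  -0.38]
turn [ 0.    -0.    -0.002] shift [-0.     0.002 -0.108] rows>= 1.0 0.0
turn [0. 0. 0.] shift [ 0.573 -0.122  0.   ] rows>= 5.6 0.0
turn [0. 0. 0.] shift [0.    0.    0.376] rows>= 3.6 0.0
fit n 11 g [ 0.4176 -0.0629] yaw 0.1286 width 0.040758388163178255
slope x,y [ 0.0016 -0.0056] top z0 0.1502 front x 0.0816 tcp in gun [-0.0242 -0.0521] lens [ 0.4985 -0.0524  0.1294]
```

Call:
apply_moves(
  translation=[
    [0,0,-0.03],
    [0,0,-0.04],
    [0,0,-0.038],
    [0.05,-0.01,0],
    [0.085,-0.018,0],
    [0.09,-0.0195,0],
    [0.09,-0.0195,0],
    [0.09,-0.0195,0],
    [0.085,-0.018,0],
    [0.083,-0.0175,0],
  ],
  angular=[
    [0,0,0],
    [0,0,0],
    [0,0,0],
    [0,0,0],
    [0,0,0],
    [0,0,0],
    [0,0,0],
    [0,0,0],
    [0,0,0],
    [0,0,0],
  ],
  grip=[0.25,0.25,0.25,0.25,0.25,0.25,0.25,0.25,0.25,0.25],
)

```text
clock: 23.3
tcp_pos: [0.3727, 0.1168, 0.1603]
ee_rot: [[0.094, 0.996, 0.001], [0.996, -0.094, 0.0], [0.0, 0.001, -1.0]]
contact_force: [0.8, 0.0, -2.4]
opening: 0.366
finger_force: 39.9
```

Call:
apply_moves(
  translation=[
    [0,0,0],
    [0,0,0.05],
    [0,0,0.07],
    [0,0,0.07],
    [0,0,0.06],
    [0,0,0.05],
    [0,0,0.03],
    [0,0,0.02],
    [0,0,0.015],
    [0,0,0],
  ],
  angular=[
    [0,0,0],
    [0,0,0],
    [0,0,0],
    [0,0,0],
    [0,0,0],
    [0,0,0],
    [0,0,0],
    [0,0,0],
    [0,0,0],
    [0,0,0],
  ],
  grip=[0.25,0.25,0.25,0.25,0.25,0.25,0.25,0.25,0.25,0.25],
)

```text
clock: 24.13
tcp_pos: [0.3732, 0.115, 0.0135]
ee_rot: [[0.094, 0.996, -0.001], [0.996, -0.094, -0.0], [-0.0, -0.001, -1.0]]
contact_force: [-0.2, 0.4, -2.8]
opening: 0.369
finger_force: 39.9
```

```bash
python3 - <<'E'
from gunfit import *
go(((.374,.115,.0088),-.0935))
g,a,co,lens=held("w12",.045)
E
```

```text
t 24.13 tcp [0.3732 0.115  0.0135] phi -0.0945 z [-0.001 -0.    -1.   ] open 0.369 ff 39.9 F [-0.2  0.4 -2.8] q [0.1  0.45 2.13 0.   0.56 0.2 ]
turn [-0.002  0.    -0.002] shift [0.    0.002 0.012] rows>= 0.1 0.0
fit n 11 g [0.3905 0.1697] yaw 0.1296 width 0.040835252771858295
slope x,y [ 0.0006 -0.0068] top z0 0.0468 front x 0.0816 tcp in gun [-0.0242 -0.052 ] lens [0.4714 0.1803 0.0259]
```

Call:
apply_moves(
  translation=[
    [0,0,0.005],
    [0,0,0.005],
    [0,0,0.0025],
    [0,0,0],
    [0,0,0],
    [0,0,0],
    [0,0,0],
    [0,0,0],
    [0,0,-0.03],
    [0,0,-0.08],
  ],
  angular=[
    [0,0,0],
    [0,0,0],
    [0,0,0],
    [0,0,0],
    [0,0,0],
    [0,0,0],
    [0,0,0],
    [0,0,0],
    [0,0,0],
    [0,0,0],
  ],
  grip=[0.25,0.25,0.25,0.25,0.7,0.7,0.7,0.7,0.7,0.7],
)

```text
clock: 25.02
tcp_pos: [0.3711, 0.1148, 0.0513]
ee_rot: [[0.094, 0.996, -0.007], [0.996, -0.094, -0.001], [-0.001, -0.007, -1.0]]
contact_force: [-0.2, 0.4, -0.6]
opening: 0.693
finger_force: 0.0
```

```bash
python3 - <<'E'
from gunfit import *
b=bar(1.55);print(b)
go((b+[0,0,.12],.126),(b+[0,0,-.012],.126))
E
```

```text
[ 0.42380994 -0.07634301  0.05306441]
t 25.02 tcp [0.3711 0.1148 0.0513] phi -0.0945 z [-0.007 -0.001 -1.   ] open 0.693 ff 0.0 F [-0.2  0.4 -0.6] q [0.1  0.37 2.1  0.   0.68 0.2 ]
turn [-0.014  0.001 -0.441] shift [-0.491  0.071 -0.304] rows>= 5.6 1.8
turn [0. 0. 0.] shift [0.   0.   0.33] rows>= 3.2 0.0
```

Call:
apply_moves(
  translation=[
    [0,0,-0.09],
    [0,0,-0.1],
    [0,0,-0.1],
    [0,0,0],
    [0,0,0],
    [-0.098,0.014,0],
    [-0.098,0.014,0],
    [-0.098,0.014,0],
    [-0.098,0.014,0],
    [-0.098,0.014,0],
  ],
  angular=[
    [0,0,0],
    [0,0,0],
    [0,0,0],
    [0,0,-0.22],
    [0,0,-0.22],
    [0,0,0],
    [0,0,0],
    [0,0,0],
    [0,0,0],
    [0,0,0],
  ],
  grip=[0.6,0.6,0.5,0.45,0.4,0.35,0.35,0.35,0.35,0.35],
  force=20,
)

```text
clock: 25.85
tcp_pos: [0.4258, -0.0776, 0.1693]
ee_rot: [[-0.126, 0.992, 0.001], [0.992, 0.126, -0.0], [-0.0, 0.001, -1.0]]
contact_force: [0.8, 1.2, -0.9]
opening: 0.349
finger_force: 0.0
```

```bash
python3 - <<'E'
from gunfit import *
b=bar(1.55)
go((b+[0,0,-.012],.126))
W,c,u,v=wcloud("w13")
L=(W-O)@np.c_[ex,ey,[0,0,1]]
k=(L[:,0]>-.25)&(L[:,0]<-.185)&(abs(L[:,1])<.06)&(L[:,2]>.035)&(L[:,2]<.07)
print("bar",k.sum(),np.percentile(L[k],[2,50,98],axis=0))
k=(L[:,0]>-.165)&(L[:,0]<-.08)&(abs(L[:,1])<.1)&(L[:,2]>.06)&(L[:,2]<.1);print("panel z",np.median(L[k,2]))
# gun as laid
g,a,q=gunfit(W,(.3905,.1697),.128,.03,.055,np.arange(.008,.05,.004))
Q=(W[:,:2]-g)@np.array([[np.cos(a),-np.sin(a)],[np.sin(a),np.cos(a)]]);k=(abs(Q[:,1])<.014)&(Q[:,0]>-.05)&(Q[:,0]<.045)&(W[:,2]>.02)&(W[:,2]<.06)
print("gun top",np.percentile(W[k,2],[5,50,95]),np.linalg.lstsq(np.c_[Q[k],np.ones(k.sum())],W[k,2],rcond=None)[0])
E
```

```text
t 25.85 tcp [ 0.4258 -0.0776  0.1693] phi 0.126 z [ 0.001 -0.    -1.   ] open 0.349 ff 0.0 F [ 0.8  1.2 -0.9] q [-0.36  0.24  1.85  0.    1.05 -0.48]
turn [0.001 0.    0.   ] shift [ 0.004 -0.004  0.321] rows>= 3.1 0.0
bar 1783 [[-0.22002933 -0.05704621  0.05429234]
 [-0.21349418  0.00531652  0.05831834]
 [-0.2076438   0.05977472  0.06031097]]
panel z 0.08375815513357564Traceback (most recent call last):
  File "<stdin>", line 10, in <module>
  File "gunfit.py", line 11, in gunfit
    b=(np.polyfit(X,Y0,1)+np.polyfit(X,Y1,1))/2;a+=b[0];g=g+f*b[1]
       ~~~~~~~~~~^^^^^^^^
    raise TypeError("expected non-empty vector for x")
TypeError: expected non-empty vector for x
```

Call:
apply_moves(
  translation=[
    [0.004,-0.004,0.081],
    [0,0,0.08],
    [0,0,0.08],
    [0,0,0.08],
    [0,0,0],
    [0,0,0],
    [0,0,0],
    [0,0,0],
    [0,0,0],
    [0,-0.002,-0.02],
  ],
  angular=[
    [0,0,0],
    [0,0,0],
    [0,0,0],
    [0,0,0],
    [0,0,0],
    [0,0,0],
    [0,0,0],
    [0,0,0],
    [0,0,0],
    [0,0,0],
  ],
  grip=[0.35,0.35,0.35,0.35,0.35,0.05,0.05,0.05,0.05,0.05],
  force=40,
)

```text
clock: 26.73
tcp_pos: [0.4235, -0.0749, 0.0494]
ee_rot: [[-0.126, 0.992, 0.001], [0.992, 0.126, -0.001], [-0.001, 0.001, -1.0]]
contact_force: [1.5, -4.6, -6.3]
opening: 0.128
finger_force: 40.0
```

```bash
python3 -c "
from h import *
b=bar(1.55)
go((b+[0,0,-.012],.126))"
```

```text
t 26.73 tcp [ 0.4235 -0.0749  0.0494] phi 0.1261 z [ 0.001 -0.001 -1.   ] open 0.128 ff 40.0 F [ 1.5 -4.6 -6.3] q [-0.35  0.42  2.   -0.    0.72 -0.48]
turn [0.002 0.002 0.   ] shift [-0.004  0.     0.021] rows>= 0.2 0.0
```

Call:
apply_moves(
  translation=[
    [0,-0.002,-0.025],
    [0,-0.002,-0.025],
    [0,-0.002,-0.024],
    [0,0.005,-0.031],
    [0,0.005,-0.031],
    [0,0.005,-0.031],
    [0,0.0127,-0.0287],
    [0,0.0127,-0.0287],
    [0,0.0127,-0.0287],
    [0,0,0],
  ],
  angular=[
    [0,0,0],
    [0,0,0],
    [0,0,0],
    [0,0,0],
    [0,0,0],
    [0,0,0],
    [0,0,0],
    [0,0,0],
    [0,0,0],
    [0,0,0],
  ],
  grip=[0.05,0.05,0.05,0.05,0.05,0.05,0.05,0.05,0.05,0.05],
)

```text
clock: 27.57
tcp_pos: [0.4404, -0.0728, 0.1523]
ee_rot: [[-0.126, 0.992, -0.002], [0.992, 0.126, -0.002], [-0.001, -0.003, -1.0]]
contact_force: [-9.6, -5.8, 4.0]
opening: 0.126
finger_force: 40.0
```

```bash
python3 -c "
from h import *
go((bar(.8)+[0,0,-.012],.126))"
```

```text
t 27.57 tcp [ 0.4404 -0.0728  0.1523] phi 0.1264 z [-0.002 -0.002 -1.   ] open 0.126 ff 40.0 F [-9.6 -5.8  4. ] q [-0.33  0.28  1.84 -0.    1.02 -0.46]
turn [-0.005  0.003  0.001] shift [-0.004  0.002  0.005] rows>= 0.1 0.0
```

Call:
apply_moves(
  translation=[
    [0,0.0193,-0.0247],
    [0,0.0193,-0.0247],
    [0,0.0193,-0.0247],
    [0,0.0248,-0.0193],
    [0,0.0248,-0.0193],
    [0,0.0248,-0.0193],
    [0,0.0288,-0.0125],
    [0,0.0288,-0.0125],
    [0,0.0288,-0.0125],
    [0,0,0],
  ],
  angular=[
    [0,0,0],
    [0,0,0],
    [0,0,0],
    [0,0,0],
    [0,0,0],
    [0,0,0],
    [0,0,0],
    [0,0,0],
    [0,0,0],
    [0,0,0],
  ],
  grip=[0.05,0.05,0.05,0.05,0.05,0.05,0.05,0.05,0.05,0.05],
)

```text
clock: 28.4
tcp_pos: [0.5297, -0.0616, 0.2225]
ee_rot: [[-0.126, 0.992, 0.005], [0.992, 0.126, -0.002], [-0.003, 0.005, -1.0]]
contact_force: [-6.2, -1.2, 19.4]
opening: 0.127
finger_force: 40.0
```

```bash
python3 -c "
from h import *
go((bar(0)+[0,0,-.012],.126))"
```

```text
t 28.4 tcp [ 0.5297 -0.0616  0.2225] phi 0.1259 z [ 0.005 -0.002 -1.   ] open 0.127 ff 40.0 F [-6.2 -1.2 19.4] q [-0.26  0.36  1.51 -0.    1.27 -0.38]
turn [ 0.009  0.005 -0.   ] shift [-0.003  0.015  0.006] rows>= 0.2 0.0
```

Call:
apply_moves(
  translation=[
    [0,0.006,0.002],
    [0,0.006,0.001],
    [0,0.005,0],
    [0,0.004,0],
    [0,0.004,0],
    [0,0,0],
    [0,0,0],
    [0,0,0],
    [0,0,0],
    [0,0,0],
  ],
  angular=[
    [0,0,0],
    [0,0,0],
    [0,0,0],
    [0,0,0],
    [0,0,0],
    [0,0,0],
    [0,0,0],
    [0,0,0],
    [0,0,0],
    [0,0,0],
  ],
  grip=[0.05,0.05,0.05,0.05,0.05,0.05,0.05,0.05,0.05,0.05],
)

```text
clock: 29.23
tcp_pos: [0.5367, -0.0607, 0.2238]
ee_rot: [[-0.126, 0.992, 0.003], [0.992, 0.126, -0.003], [-0.004, 0.003, -1.0]]
contact_force: [-20.8, -1.5, 38.0]
opening: 0.129
finger_force: 40.0
```

```bash
python3 -c "
from h import *
go((bar(0)+[0,0,-.012],.126))"
```

```text
t 29.23 tcp [ 0.5367 -0.0607  0.2238] phi 0.126 z [ 0.003 -0.003 -1.   ] open 0.129 ff 40.0 F [-20.8  -1.5  38. ] q [-0.25  0.37  1.49 -0.    1.28 -0.38]
turn [ 0.005  0.008 -0.   ] shift [-0.003 -0.003  0.01 ] rows>= 0.1 0.0
```

Call:
apply_moves(
  translation=[
    [0,0,-0.004],
    [0,0,-0.003],
    [0,0,0],
    [0,0,0],
    [0,0,0],
    [0,0,0],
    [0,0,-0.03],
    [0,0,-0.06],
    [0,0,-0.06],
    [0,0,-0.03],
  ],
  angular=[
    [0,0,0],
    [0,0,0],
    [0,0,0],
    [0,0,0],
    [0,0,0],
    [0,0,0],
    [0,0,0],
    [0,0,0],
    [0,0,0],
    [0,0,0],
  ],
  grip=[0.05,0.05,0.05,0.4,0.4,0.4,0.45,0.45,0.45,0.45],
)

```text
clock: 30.07
tcp_pos: [0.5392, -0.0599, 0.2943]
ee_rot: [[-0.126, 0.992, 0.004], [0.992, 0.126, -0.0], [-0.001, 0.004, -1.0]]
contact_force: [0.6, -0.0, 0.4]
opening: 0.448
finger_force: 0.0
```

```bash
python3 - <<'E'
from gunfit import *
from workcell import arm
go()
W,c,u,v=wcloud("w14")
L=(W-O)@np.c_[ex,ey,[0,0,1]]
k=(L[:,2]>.218)&(L[:,2]<.25)&(L[:,0]<-.08)&(L[:,0]>-.14)&(abs(L[:,1])<.06)
print(k.sum(),np.percentile(L[k],[2,50,98],axis=0))
d=arm.snapshot("side");cv2.imwrite("pics/side2.png",d["image"]);np.savez("side2.npz",**d)
d2=arm.snapshot("scene");cv2.imwrite("pics/scene2.png",d2["image"])
for n,dd in(("side",d),("scene",d2)):
    P=cloud(dd)[0];L=(P-O)@np.c_[ex,ey,[0,0,1]]
    k=(L[:,2]>.222)&(L[:,2]<.245)&(L[:,0]<-.08)&(L[:,0]>-.14)&(abs(L[:,1])<.08);print(n,"bar",np.percentile(L[k],[5,50,95],axis=0)[:,[0,2]].tolist())
    Q=(P[:,:2]-[.3905,.1697])@np.array([[np.cos(.128),-np.sin(.128)],[np.sin(.128),np.cos(.128)]])
    k=(abs(Q[:,1])<.014)&(Q[:,0]>-.05)&(Q[:,0]<.045)&(P[:,2]>.01)&(P[:,2]<.08);print("gun top",k.sum(),np.percentile(P[k,2],[5,50,95]))
    k=(abs(Q[:,0]+.04)<.012)&(abs(Q[:,1]+.09)<.02)&(P[:,2]>.01)&(P[:,2]<.08);print("handle top",k.sum(),np.percentile(P[k,2],[5,50,95]))
a=cv2.resize(cv2.imread("pics/side2.png")[100:360,200:420],(390,460),interpolation=3)
b=cv2.resize(cv2.imread("pics/scene2.png")[150:400,190:402],(390,460),interpolation=3)
cv2.imwrite("pics/end.png",np.hstack([a,b]))
E
```

```text
t 30.07 tcp [ 0.5392 -0.0599  0.2943] phi 0.1259 z [ 0.004 -0.    -1.   ] open 0.448 ff 0.0 F [ 0.6 -0.   0.4] q [-0.25  0.33  1.35  0.    1.45 -0.38]
2426 [[-0.10731994 -0.04835835  0.23283098]
 [-0.10095757  0.01089836  0.23726915]
 [-0.09488302  0.05808318  0.23908673]]
side bar [[-0.10557031509168688, 0.22947110113215344], [-0.0988558848787511, 0.23475637510329234], [-0.09468917303915582, 0.2387007759926217]]
gun top 79 [0.03587271 0.03950884 0.04364417]
handle top 42 [0.03270961 0.03713898 0.04085358]
scene bar [[-0.10717436899910684, 0.23336108237639974], [-0.10149182346069655, 0.23727862895789992], [-0.09601471760502868, 0.2411634800398853]]
gun top 188 [0.03819734 0.04208095 0.04568261]
handle top 60 [0.03401344 0.0392731  0.043566  ]
```

View pics/end.png

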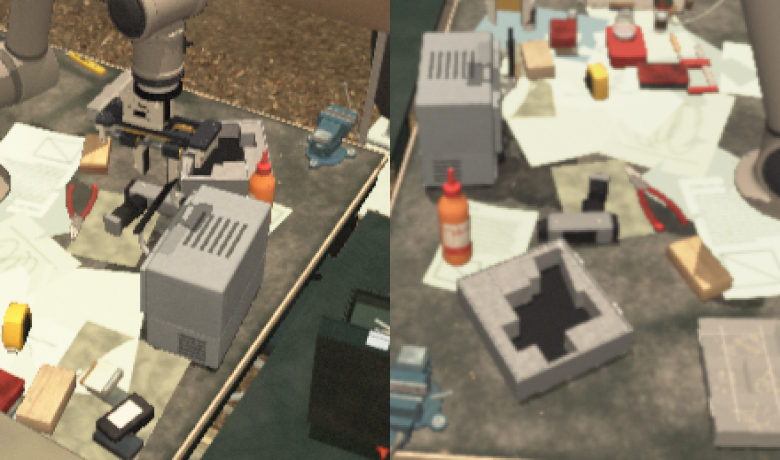

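```bash
python3 -c "
from workcell import arm
print(arm.job_done())"
```

```text
the job is handed in; nothing more can be done
None
```

The job is handed in at about 30 s of 72 s, with no verdict shown. The tin was measured with the trigger pulled (lens about 13 cm away, held 2.5 s), and the last pictures show the thermometer flat on the worktop, the oven door shut and the other things in place.

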